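# Check the amber filter cell in the pilot light

## Robot

A 6-joint arm with a two-finger parallel gripper is mounted at the origin on the work surface. World frame = base frame: x ahead of the robot, y to its left, z up, the work surface at z = 0. Lengths are in m, angles in degrees, forces in N, time in s.
With the tool pointing down it reaches from about 0.4 to 0.825 m from the base axis. Payload 7 kg.
Tool frame: the origin (TCP) lies on the centre line of the jaws, within the pads' length; the fingertips stand 17 mm ahead of it and the grasp point (between the pads) lies 2 mm behind it; y points along the fingers, z is the direction in which the jaws open and shut, and the axes are right-handed (so a half turn about y gives the same grasp; the last joint's range is limited). The gripper opens to 88 mm and grips with 3 to 60 N. Pads are 19 mm wide; open, the fingers measure 130 mm over their backs; the gripper's body (78 mm by 193 mm) begins 47 mm behind the grasp point.
Start: joints at [80.793, 20.546, 0.682, 0, -70.136, -16.507], TCP at [0.293, 0.608, 0.209] pointing down, gripper open.
Joint ranges: [-176.03, 176.03], [-82.01, 121.73], [-58.28, 71.71], [-173.87, 95.51], [-174.79, -0.11], [-173.66, 173.66]. Speed limits (degrees/s): [136.94, 136.94, 172.46, 180, 180, 180].

## Interface

Orientations are given as [roll, pitch, yaw] about the fixed x, y, z axes, in that order (R = Rz(yaw) Ry(pitch) Rx(roll)).
In Python, from plant import r, capture, camera_info gives the robot as it stands. The module is installed in compiled form; this text tells all that it offers.
- The arm moves only by the tool apply_moves, never from a script. Its argument "deltas" is a list of rows, each an object of numbers: "tx", "ty", "tz": the shift along the tool's x, y, z in m; "turn": the turn about the tool's y in rad; "gripper": the finger opening in m, from 0 to 0.0876. A call has 1 to 5 rows; each row is the pose to reach, as a shift and turn from the pose commanded when the call began, along the tool's axes at that moment; what a row does not reach only later rows make up. A row lasts 1/10 s, in which the tool goes at most 50 mm and 8.59 degrees, less where a joint would pass 70% of its speed; a pose out of reach is approached as far as the arm can. A call with a gripper value outside its range is refused whole. The fingers move at their own pace and stop on an object; "newtons" is the grip in N (left out, the last holds). Time passes only in rows, so rows that repeat a pose let the fingers close. It gives the time, the measured TCP pose, the force and the opening at its end, in the units of the state.
- r.get_state(): the state, without advancing time (a new reading comes with each control period).
- capture(name): name is "scene" or "top"; returns (picture, depth): 420x560x3 uint8, red, green, blue; 420x560 float32, m along the optical axis (not along the pixel's ray), 0 where there is no reading.
- camera_info(name): a dict with "K" (3x3 intrinsics, pixels), "k1" (the pictures are not rectified: a ray, as slopes to the right and down, at radius r is drawn at 1 + k1 r^2 times it, then the intrinsics apply), "eye" and "orientation" of the camera in the world. Camera axes: x right, y up, looking along -z (the intrinsics and any distortion apply to the point x, -y, -z); pixel columns grow to the right and rows downward; lengths in m; the calibration is good to about 2 mm. A picture is of the moment at which its call begins. camera_info takes no time and is no camera call.
- r.close_job(): hands the job in, once; it reports no verdict.
The state is a dict: "time_s": time; "joints": joint angles; "qd": joint speeds; "joint_torque": joint torques, N m; "tcp_pos": TCP position; "eef_rot": TCP orientation; "contact_force": force on the tool from outside, world axes, zero at the start; "moment": the same for the moment, N m; "gripper_width": finger opening in m.
Only numpy, scipy, OpenCV 4.12 (cv2) and the standard library are available. Lean on these libraries where they do the work, as an engineer would, in place of code of your own. Each camera call takes 0.05 s, during which the arm holds its last target.

## Task

Set up the pilot-light bench for a check: take the white target plate out of its stand and lean it back against the angle bracket, foot on the bench plate, square across the red light so that the light lands on it. Then pick the amber cell by its two frosted sides only, fingers never on its glass windows or its stopper, and hold it upright and free in the light between the iris and the target, so that the light passes squarely through the middle of both windows; finish while still holding it there. Do not disturb the other cells, the black plate or the loose things on the table.

Things in the scene. Friction and masses are not known exactly. Their poses are not given: they have to be found in the camera images.
- station: pilot-light test bench, fixed: black breadboard 100 (x) x 440 (y) x 12 mm on the table; origin at the centre of its underside. Red light runs along its -y at x = 0, z = 62 mm: from the laser (brass tube in a black block, y = 142 to 215 mm, 80 mm high), through the iris (black ring on a post, y = 101 to 109, 81 mm high, foot from y = 89), to the angle bracket
- bracket: aluminium angle bracket fixed on the breadboard at the far end of the light: upright wall 80 mm wide, 8 mm thick, 60 mm high above the breadboard (72 mm above the table), with its gussets and foot behind it. Origin at the middle of its front face's lower edge (x = 0, y = -150 mm on the bench); axes of the bench; its front faces +y, towards the laser
- lean_edge (a point): middle of the bracket's top front edge (60 mm above the breadboard); axes of the bench
- light_mid (a point): point on the axis of the red light above the middle of the breadboard (y = 0), 62 mm above the table, free space between iris and bracket; axes of the bench: y along the light (back towards the laser), z up
- target_mid (a point): centre of the loose white target plate: 90 mm wide (own x) x 8 mm thick (own y) x 130 mm tall (own z, up as it stands), about 115 g, both faces alike. It stands upright in a slot of the stand, its foot 6 mm above the table, the slot walls reaching 26 mm above the table with 1.5 mm play; lift it straight out
- target: the white target plate itself; origin at the centre of its underside, 65 mm below its centre
- plate_stand: fixed stand with two slots 72 mm apart along its own y (at y = -36 and +36 mm, one holds the white plate, the other the black one), 112 x 124 mm, 26 mm high; origin at the centre of its underside
- absorber_mid (a point): centre of the black absorber plate, same size and way of standing as the white one; leave alone
- amber_mid (a point): centre of the amber cell, loose, about 54 g: frosted whitish glass body 20 (own x) x 18 (own y) x 60 mm tall (own z). Frosted sides: its +x and -x faces, 20 mm apart, 18 mm wide. It stands upright in a rack pocket, underside 6 mm above the table
- amber: the amber cell with its windows; origin at the centre of its underside, 30 mm below its centre
- amber_windows: the two amber glass windows, cemented on the cell's own +y and -y faces: 16 mm wide, 3 mm thick, 52 mm tall, 24 mm over both, set back 2 mm from the frosted sides; not to be touched by the fingers; origin and axes of the cell
- amber_stopper: orange stopper on top of the amber cell, 12 mm across, 8 mm high, not to be gripped; origin and axes of the cell
- cell_rack: fixed white rack 56 (x) x 150 (y) x 22 mm high with three pockets 46 mm apart along its own y (-46, 0, +46 mm), 16 mm deep, 1.5 mm play; a cell in each, in any order, windows facing along the row; origin at the centre of its underside
- green_mid (a point): centre of the cell with green windows and stopper, same size as the amber one; leave alone
- blue_mid (a point): centre of the cell with blue windows and stopper, same size; leave alone
- green: the green cell; origin at the centre of its underside
- blue: the blue cell; origin at the centre of its underside
- absorber: the black absorber plate; origin at the centre of its underside
- driver: screwdriver lying on the table, 170 mm long; leave alone
- tape: roll of yellow tape lying flat, 80 mm across, 18 mm high; leave alone
- lens: black lens barrel standing on the table, 80 mm across, 46 mm high; leave alone
- cleaner: white bottle of lens cleaner, 52 mm across, 130 mm tall; leave alone
Mind the look-alikes: they are no part of the job. What is meant by the target is not brown, and is the larger of those in its own colour.

How it is judged (in metres and radians):
On the way:
1. the white target plate leans at rest against the bracket, let go (angle between target_mid's own z axis and vertical between 0.1 and 0.7 rad and contact force between target and bracket above 0.01 N and contact force between target and station above 0.2 N and x of target_mid in the frame of station between -0.025 and 0.025 m and y of target_mid in the frame of station between -0.155 and -0.08 m and z of target_mid in the frame of station between 0.055 and 0.085 m and angle between the x axis of target_mid and the x axis of station, either way round below 0.2 rad and contact force between target and the fingers below 0.05 N and linear speed of target below 0.02 m/s), for 0.4 s.
At the end, for the whole second after the job is handed in: White plate let go, leaning 6-40 deg on the bracket, within 25 mm of centre, 11 deg of square. Amber cell still held by its frosted sides only, touching nothing else, between iris and plate: its centre within 5 mm sideways, 18 mm in height of the light, upright and square within 7 deg (all of step 1 and x of amber_mid in the frame of light_mid between -0.005 and 0.005 m and z of amber_mid in the frame of light_mid between -0.018 and 0.018 m and y of amber_mid in the frame of light_mid between -0.11 and 0.085 m and angle between the y axis of amber_mid and the y axis of station, either way round below 0.13 rad and angle between amber_mid's own z axis and vertical below 0.13 rad and contact force between amber and the fingers above 1 N and contact force between each of amber_windows, amber_stopper and the fingers below 0.2 N and contact force between amber and station below 0.05 N and contact force between amber and target below 0.05 N and linear speed of amber below 0.02 m/s); the arm keeps its last pose, push and grip.
It fails at once if the fingers touched the amber cell's windows or stopper (contact force between any of amber_windows, amber_stopper and the fingers above 0.3 N).
It fails at once if another cell, the black plate or a loose thing on the table was disturbed (moved over 15 mm) (distance of any of green, blue, absorber, driver, tape, lens, cleaner from where it was at the start of the episode above 0.015 m).
It also fails if it takes over 54 s, if anything falls off the work surface, if the arm or the gripper's body presses on something with over 40 N, if the wrist force passes 120 N, or if a joint passes its speed limit or range.

## Working session

There is one attempt and no reset: what is moved stays moved. The work goes in short steps, Python scripts to look and compute and a tool call to move; the robot and the scene stay as the last step left them, time stands still between calls to the robot, and variables do not carry over. Pictures are saved under pics/ and viewed, and the job is handed in when it is done.

Besides the shell and the picture viewer there is one more tool, called after "Call:" as name([rows], argument=value, ...), one row to a line, values as JSON. apply_moves: Moves the arm, as the interface text tells. Its arguments: {"type":"object","properties":{"deltas":{"type":"array","items":{"type":"object","properties":{"tx":{"type":"number"},"ty":{"type":"number"},"tz":{"type":"number"},"turn":{"type":"number"},"gripper":{"type":"number"}}}},"newtons":{"type":"number"}},"required":["deltas"]}

```bash
mkdir -p pics; ls
python3 - <<'E'
from plant import r,capture,camera_info
import cv2,numpy as np
print(r.get_state())
for n in("scene","top"):
    p,d=capture(n); np.save(f"pics/{n}0_d.npy",d); np.save(f"pics/{n}0.npy",p)
    cv2.imwrite(f"pics/{n}0.png",p[:,:,::-1]); print(n,camera_info(n))
E
```

```text
pics
{'time_s': 0.0, 'joints': array([ 8.07923925e+01,  2.05923141e+01,  6.34885896e-01, -2.01984974e-02,
       -7.01355824e+01, -1.65047086e+01]), 'qd': array([-0.00917734, -0.00760322, -0.02584151, -0.04201152, -0.01571036,
        0.00304889]), 'joint_torque': array([-1.01523074e-03, -5.82722890e+01,  2.93060213e+01,  6.99709520e+00,
        6.92052490e-03, -1.62214396e-04]), 'tcp_pos': array([0.29267707, 0.60768483, 0.20832099]), 'eef_rot': array([-8.99054270e+01,  8.22084292e-03,  1.54280812e+02]), 'contact_force': array([-0.12679767, -1.2736708 , -1.28181684]), 'moment': array([ 0.03188922, -0.02479849,  0.00264776]), 'gripper_width': 0.08804336186999043}
scene {'K': array([[398.01500284,   0.        , 275.5308784 ],
       [  0.        , 398.01500284, 212.94155465],
       [  0.        ,   0.        ,   1.        ]]), 'k1': 0.015038915083796485, 'eye': array([ 1.18615351, -0.09126212,  0.72016431]), 'orientation': array([46.02025964,  1.1202606 , 79.94155536])}
top {'K': array([[459.34327659,   0.        , 278.21153751],
       [  0.        , 459.34327659, 209.85507698],
       [  0.        ,   0.        ,   1.        ]]), 'k1': 0.036219047462335015, 'eye': array([0.31754415, 0.04990116, 1.31389386]), 'orientation': array([ 10.45627578,  -0.34436418, -88.6298262 ])}
```

View pics/scene0.png

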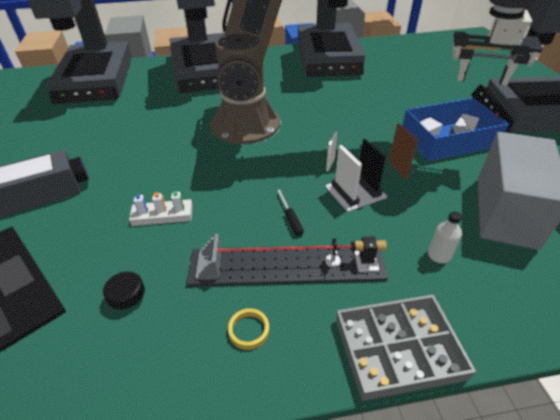

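View pics/top0.png

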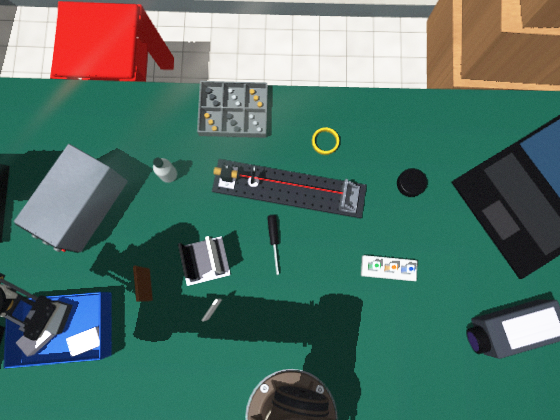

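The candidates for the target are the white plate in the stand (scene 348,170 / top 217,255), a smaller loose white plate (scene 332,150 / top 211,308) and a brown plate (scene 403,150). The one meant is white and larger, so it should be the one in the stand. I'll enlarge the crops to confirm it, then measure.

```bash
cat > h.py <<'E'
import numpy as np,cv2
from scipy.spatial.transform import Rotation as R
from plant import r,capture,camera_info
def rays(n,uv):
    c=camera_info(n);K=np.array(c['K']);uv=np.atleast_2d(np.float64(uv)).reshape(-1,1,2)
    p=cv2.undistortPoints(uv,K,np.array([c['k1'],0,0,0.]))[:,0]
    d=np.c_[p[:,0],-p[:,1],-np.ones(len(p))]
    return np.array(c['eye']),d@R.from_euler('xyz',c['orientation'],degrees=True).as_matrix().T
def onz(n,uv,z):
    e,d=rays(n,uv);return e+d*((z-e[2])/d[:,2])[:,None]
def depthpts(n,uv,D):
    uv=np.atleast_2d(uv);e,d=rays(n,uv)
    return e+d*D[uv[:,1].astype(int),uv[:,0].astype(int)][:,None]
def crop(img,x0,y0,x1,y1,s,name):
    c=cv2.resize(img[y0:y1,x0:x1],None,fx=s,fy=s,interpolation=cv2.INTER_CUBIC)
    cv2.imwrite(name,c[:,:,::-1])
def snap(n,tag):
    p,d=capture(n);np.save(f"pics/{tag}.npy",p);np.save(f"pics/{tag}_d.npy",d);cv2.imwrite(f"pics/{tag}.png",p[:,:,::-1]);return p,d
E
python3 - <<'E'
from h import *
t=np.load('pics/top0.npy');s=np.load('pics/scene0.npy')
crop(t,170,220,290,330,6,'pics/c1.png');crop(t,205,150,375,225,4.5,'pics/c2.png');crop(t,350,245,430,290,8,'pics/c3.png');crop(s,310,115,420,215,6,'pics/c4.png')
E
```

```text
(no output)
```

View pics/c1.png

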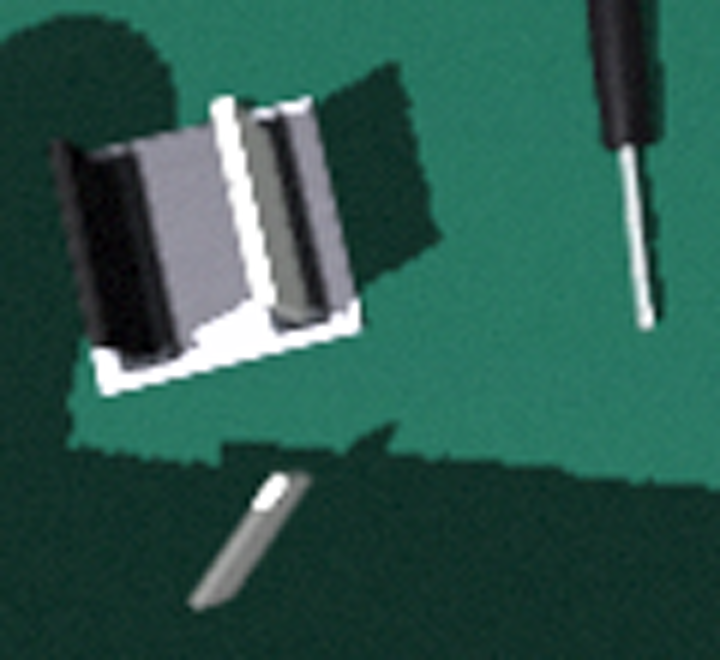

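View pics/c2.png

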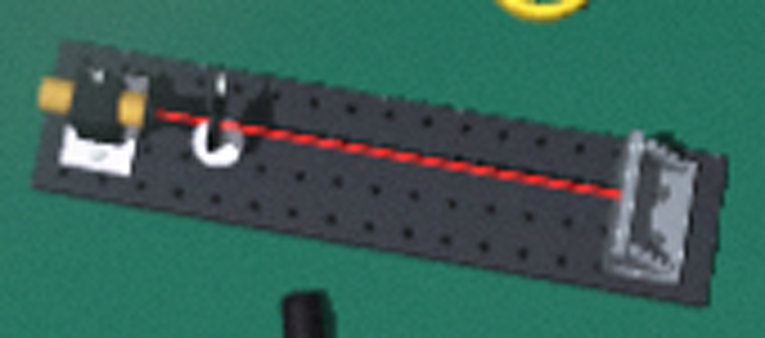

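View pics/c3.png

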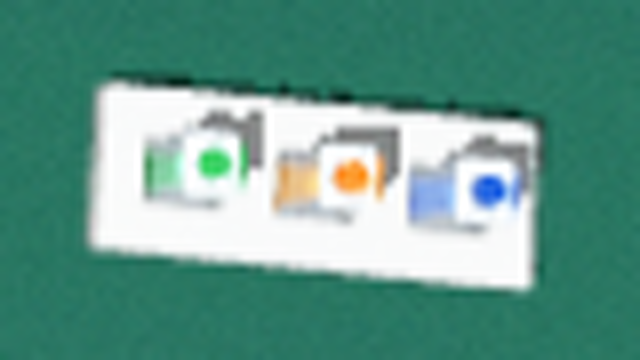

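View pics/c4.png

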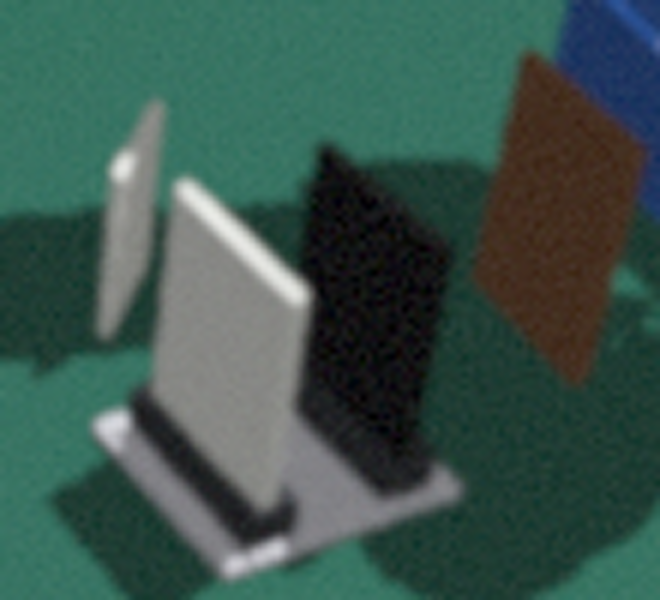

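The crop shows two white plates. The one in the stand, with its top strip running from (207,236) to (214,272) in the top view, is the larger and is the target. The loose one is small. The amber cell is the middle one, with its orange stopper at (394,267) in the top view. Next I'll measure the bench, plate and rack.

```bash
cat > meas.py <<'E'
from h import *
t=np.load('pics/top0.npy');D=np.load('pics/top0_d.npy')
v,u=np.mgrid[0:420,0:560];uv=np.c_[u.ravel(),v.ravel()]
P=depthpts('top',uv,D).reshape(420,560,3)
hsv=cv2.cvtColor(t,cv2.COLOR_RGB2HSV)
def rect(m,name):
    q=P[m][:,:2]
    (c,s,a)=cv2.minAreaRect(np.float32(q*1000)); print(name,m.sum(),np.round(c,1),np.round(s,1),round(a,2),'z',np.round(np.percentile(P[m][:,2],[5,50,95]),4)); return c,s,a
box=np.zeros((420,560),bool)
def B(x0,y0,x1,y1):
    b=np.zeros((420,560),bool);b[y0:y1,x0:x1]=1;return b
print('table z',np.percentile(P[B(280,280,350,300)][:,2],[5,50,95]))
# plate tops
m=B(195,230,222,280)&(P[...,2]>.12);rect(m,'white depth')
q=P[m];print(q[:,2].min(),q[:,2].max())
mw=B(195,230,222,280)&(P[...,2]>.115)&(hsv[...,2]>200);rect(mw,'white bright')
# on plane 0.136
ys,xs=np.nonzero(mw);W=onz('top',np.c_[xs,ys],.136);print('plane',W.mean(0),cv2.minAreaRect(np.float32(W[:,:2]*1000)))
m=B(170,230,200,290)&(P[...,2]>.12);rect(m,'black')
# rack
m=B(355,250,425,285)&(P[...,2]>.015)&(P[...,2]<.028)&(hsv[...,1]<60);rect(m,'rack')
mm=B(355,250,425,285)&(hsv[...,1]<60)&(hsv[...,2]>150);rect(mm,'rackall')
ys,xs=np.nonzero(mm);W=onz('top',np.c_[xs,ys],.022);print(cv2.minAreaRect(np.float32(W[:,:2]*1000)))
o=B(385,255,405,280)&(hsv[...,0]<20)&(hsv[...,1]>170)&(P[...,2]>.06)
ys,xs=np.nonzero(o);print('stop',xs.mean(),ys.mean(),len(xs),onz('top',[[xs.mean(),ys.mean()]],.074))
# breadboard
bb=B(205,150,375,225)&(P[...,2]>.006)&(P[...,2]<.018);rect(bb,'bb')
ys,xs=np.nonzero(bb);W=onz('top',np.c_[xs,ys],.012);print(cv2.minAreaRect(np.float32(W[:,:2]*1000)))
# beam
rd=B(205,150,375,225)&((hsv[...,0]<8)|(hsv[...,0]>172))&(hsv[...,1]>150)&(hsv[...,2]>120)
ys,xs=np.nonzero(rd);W=onz('top',np.c_[xs,ys],.062)
print('beam',len(xs),cv2.fitLine(np.float32(W[:,:2]),cv2.DIST_HUBER,0,.01,.01).ravel(),W[:,1].min(),W[:,1].max())
br=B(330,175,375,220)&(P[...,2]>.066)&(P[...,2]<.08);rect(br,'bracket top')
E
python3 meas.py
```

```text
table z [-0.00338379  0.00111471  0.00561877]
white depth 140 [369.7 156.9] [231.8  54.5] 50.81 z [0.1257 0.1365 0.1417]
0.12014243768204835 1.3138938556010558
white bright 103 [369.7 156.9] [231.8  54.5] 50.81 z [0.1337 0.1371 0.1408]
plane [0.41817982 0.2185954  0.136     ] ((418.7578430175781, 218.72691345214844), (90.4558334350586, 7.136172771453857), 15.423460006713867)
black 164 [349.7 191.9] [282.3  71.5] 63.04 z [0.1229 0.1365 0.1429]
rack 793 [ 399.9 -265.1] [150.8  59.2] 85.96 z [0.0182 0.0227 0.0266]
rackall 994 [ 384.9 -145.1] [ 83.7 404. ] 7.35 z [0.0086 0.0232 0.0679]
((399.24188232421875, -264.0964660644531), (154.25914001464844, 59.22901916503906), 86.03451538085938)
stop 393.44444444444446 266.6666666666667 9 [[ 0.39941274 -0.26454612  0.074     ]]
bb 4186 [628.5  15.5] [223.  494.7] 1.42 z [0.0072 0.0127 0.0168]
((627.9884643554688, 15.838333129882812), (220.91253662109375, 492.7160339355469), 1.4275317192077637)
beam 185 [0.15383492 0.98809654 0.62240833 0.00484606] -0.12891461399112497 0.15755294917683196
bracket top 98 [ 600.2 -135.7] [63.2 58.7] 34.62 z [0.0664 0.0717 0.0763]
```

```bash
cat > meas2.py <<'E'
exec(open('meas.py').read().split('# plate tops')[0])
hs=hsv.astype(int)
dk=B(205,150,375,225)&(hsv[...,1]<80)&(hsv[...,2]<110)&(P[...,2]>.004)&(P[...,2]<.02)
dk=cv2.morphologyEx(dk.astype(np.uint8),cv2.MORPH_OPEN,np.ones((3,3)))
n,l,st,_=cv2.connectedComponentsWithStats(dk);k=1+st[1:,4].argmax()
ys,xs=np.nonzero(l==k);W=onz('top',np.c_[xs,ys],.012);print('bb top',cv2.minAreaRect(np.float32(W[:,:2]*1000)))
# scene
s=np.load('pics/scene0.npy');Ds=np.load('pics/scene0_d.npy');hS=cv2.cvtColor(s,cv2.COLOR_RGB2HSV)
Q=depthpts('scene',uv,Ds).reshape(420,560,3)
m=B(175,235,395,290)&(hS[...,1]<80)&(hS[...,2]<110)&(Q[...,2]>.006)&(Q[...,2]<.018)
m=cv2.morphologyEx(m.astype(np.uint8),cv2.MORPH_OPEN,np.ones((3,3)))
n,l,st,_=cv2.connectedComponentsWithStats(m);k=1+st[1:,4].argmax()
ys,xs=np.nonzero(l==k);W=onz('scene',np.c_[xs,ys],.012);print('bb scene',cv2.minAreaRect(np.float32(W[:,:2]*1000)))
rd=B(210,235,370,270)&((hS[...,0]<8)|(hS[...,0]>172))&(hS[...,1]>150)&(hS[...,2]>120)
ys,xs=np.nonzero(rd);W=onz('scene',np.c_[xs,ys],.062);print('beam sc',cv2.fitLine(np.float32(W[:,:2]),cv2.DIST_HUBER,0,.01,.01).ravel(),W[:,1].min(),W[:,1].max())
m=B(330,140,365,205)&(hS[...,2]>185)&(hS[...,1]<60)&(Q[...,2]>.12)
ys,xs=np.nonzero(m);W=onz('scene',np.c_[xs,ys],.136);print('plate sc',len(xs),cv2.minAreaRect(np.float32(W[:,:2]*1000)))
o=B(145,185,170,215)&(hS[...,0]<20)&(hS[...,1]>110)
ys,xs=np.nonzero(o);print('amber sc',list(zip(xs,ys))[:12],len(xs)); 
o&=(Q[...,2]>.062);ys,xs=np.nonzero(o);print(len(xs),onz('scene',[[xs.mean(),ys.mean()]],.071))
cy=P[B(155,150,178,185)&(P[...,2]>.1)];print('cleaner',cy.mean(0))
m=B(205,290,222,325)&(P[...,2]>.03);q=P[m];print('small plate',q.min(0),q.max(0))
m=B(120,240,160,310)&(P[...,2]>.1);q=P[m];print('brown',q.min(0),q.max(0))
crop(s,180,230,395,290,3.6,'pics/c5.png')
E
python3 meas2.py
```

```text
table z [-0.00338379  0.00111471  0.00561877]
bb top ((622.15380859375, 18.627212524414062), (438.6468200683594, 99.02202606201172), 81.54657745361328)
bb scene ((633.8267822265625, 16.654632568359375), (439.5832824707031, 100.21080017089844), 79.98019409179688)
beam sc [ 0.15418145  0.98804253  0.62171525 -0.00723866] -0.12170542820770186 0.13218864225277485
plate sc 85 ((419.3820495605469, 219.51959228515625), (90.90086364746094, 8.811049461364746), 14.18603229522705)
amber sc [(np.int64(156), np.int64(192)), (np.int64(155), np.int64(193)), (np.int64(156), np.int64(193)), (np.int64(157), np.int64(193)), (np.int64(154), np.int64(194)), (np.int64(155), np.int64(194)), (np.int64(156), np.int64(194)), (np.int64(157), np.int64(194)), (np.int64(155), np.int64(195)), (np.int64(156), np.int64(195)), (np.int64(157), np.int64(195)), (np.int64(156), np.int64(196))] 17
11 [[ 0.39727077 -0.26682297  0.071     ]]
cleaner [0.65258353 0.36693788 0.13145244]
small plate [0.24746925 0.04990116 0.03039111] [0.31754415 0.23520921 1.31389386]
brown [0.29412696 0.04990116 0.10046535] [0.38243191 0.41491722 1.31389386]
```

View pics/c5.png

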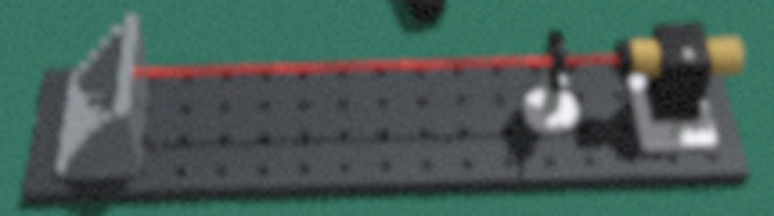

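```bash
cat > plan.py <<'E'
import sys,numpy as np
from plant import r
s=r.get_state();p=s['tcp_pos'];yaw=s['eef_rot'][2]
print('t',round(s['time_s'],2),'tcp',np.round(p,4),'rot',np.round(s['eef_rot'],2),'F',np.round(s['contact_force'],1),'w',round(s['gripper_width'],4),'q',np.round(s['joints'],1))
for a in sys.argv[1:]:
    x,y,z,w=map(float,a.split(','))
    d=np.array([x,y,z])-p;c,sn=np.cos(np.radians(yaw)),np.sin(np.radians(yaw))
    print('tx %.4f ty %.4f tz %.4f turn %.4f'%(d[0]*c+d[1]*sn,-d[2],-d[0]*sn+d[1]*c,-np.radians((w-yaw+90)%180-90)))
E
python3 plan.py .419,.219,.209,194.9
```

```text
t 0.1 tcp [0.2927 0.6077 0.2085] rot [-8.9920e+01  1.0000e-02  1.5428e+02] F [ 0.3 -0.6 -0.1] w 0.088 q [ 80.8  20.6   0.6  -0.  -70.1 -16.5]
tx -0.2825 ty -0.0005 tz 0.2954 turn -0.7089
```

Call:
apply_moves([
  {"tx": -0.2825,"ty": 0,"tz": 0.2954,"turn": -0.709,"gripper": 0.04},
  {"tx": -0.2825,"ty": 0,"tz": 0.2954,"turn": -0.709,"gripper": 0.04},
  {"tx": -0.2825,"ty": 0,"tz": 0.2954,"turn": -0.709,"gripper": 0.04},
  {"tx": -0.2825,"ty": 0,"tz": 0.2954,"turn": -0.709,"gripper": 0.04},
  {"tx": -0.2825,"ty": 0,"tz": 0.2954,"turn": -0.709,"gripper": 0.04},
])

```text
time_s: 0.6
tcp_pos: [0.3702, 0.3682, 0.209]
eef_rot: [-90.0, -0.0, -164.7]
contact_force: [1.0, -0.2, -0.2]
gripper_width: 0.0531
```

```bash
python3 plan.py .419,.219,.209,194.9
```

```text
t 0.6 tcp [0.3702 0.3682 0.209 ] rot [-8.9980e+01 -2.0000e-02 -1.6473e+02] F [ 1.  -0.2 -0.2] w 0.0531 q [ 66.4   6.1 -18.4  -0.  -65.5  38.9]
tx -0.0077 ty -0.0000 tz 0.1568 turn 0.0065
```

Call:
apply_moves([
  {"tx": -0.0077,"tz": 0.1568,"gripper": 0.04},
  {"tx": -0.0077,"tz": 0.1568,"gripper": 0.04},
  {"tx": -0.0077,"tz": 0.1568,"gripper": 0.04},
  {"tx": -0.0077,"tz": 0.1568,"gripper": 0.04},
  {"tx": -0.0077,"tz": 0.1568,"gripper": 0.04},
])

```text
invalid input at $.deltas[0]: expected keys tx, ty, tz, turn, gripper
```

```bash
python3 plan.py .419,.219,.209,194.9
```

```text
t 0.6 tcp [0.3702 0.3682 0.209 ] rot [-8.9980e+01 -2.0000e-02 -1.6473e+02] F [ 1.  -0.2 -0.2] w 0.0531 q [ 66.4   6.1 -18.4  -0.  -65.5  38.9]
tx -0.0077 ty -0.0000 tz 0.1568 turn 0.0065
```

Call:
apply_moves([
  {"tx": -0.0077,"ty": 0,"tz": 0.1568,"turn": 0,"gripper": 0.04},
  {"tx": -0.0077,"ty": 0,"tz": 0.1568,"turn": 0,"gripper": 0.04},
  {"tx": -0.0077,"ty": 0,"tz": 0.1568,"turn": 0,"gripper": 0.04},
  {"tx": -0.0077,"ty": 0,"tz": 0.1568,"turn": 0,"gripper": 0.04},
  {"tx": -0.0077,"ty": 0,"tz": 0.1568,"turn": 0,"gripper": 0.04},
])

```text
time_s: 1.1
tcp_pos: [0.4182, 0.2194, 0.2094]
eef_rot: [-90.0, 0.0, -165.3]
contact_force: [1.0, -0.2, -0.1]
gripper_width: 0.0399
```

```bash
python3 plan.py .419,.219,.11,194.9
```

```text
t 1.1 tcp [0.4182 0.2194 0.2094] rot [-9.0010e+01  1.0000e-02 -1.6525e+02] F [ 1.  -0.2 -0.1] w 0.0399 q [ 51.6   1.1 -23.9  -0.  -65.   53.1]
tx -0.0007 ty 0.0994 tz 0.0006 turn -0.0026
```

Call:
apply_moves([
  {"tx": -0.0007,"ty": 0.035,"tz": 0.0006,"turn": 0,"gripper": 0.04},
  {"tx": -0.0007,"ty": 0.07,"tz": 0.0006,"turn": 0,"gripper": 0.04},
  {"tx": -0.0007,"ty": 0.0994,"tz": 0.0006,"turn": 0,"gripper": 0.04},
  {"tx": -0.0007,"ty": 0.0994,"tz": 0.0006,"turn": 0,"gripper": 0.04},
])

```text
time_s: 1.5
tcp_pos: [0.4164, 0.2195, 0.1063]
eef_rot: [-89.8, -0.4, -165.1]
contact_force: [-0.5, -0.5, 0.7]
gripper_width: 0.04
```

```bash
python3 plan.py .419,.219,.11,194.9; python3 -c "
from h import *
p,d=snap('top','top1');crop(p,170,210,290,310,6,'pics/c6.png')"
```

```text
t 1.5 tcp [0.4164 0.2195 0.1063] rot [ -89.79   -0.37 -165.07] F [-0.5 -0.5  0.7] w 0.04 q [ 51.8   7.1 -32.2  -0.1 -51.1  53.2]
tx -0.0023 ty -0.0037 tz 0.0011 turn 0.0005
```

View pics/c6.png

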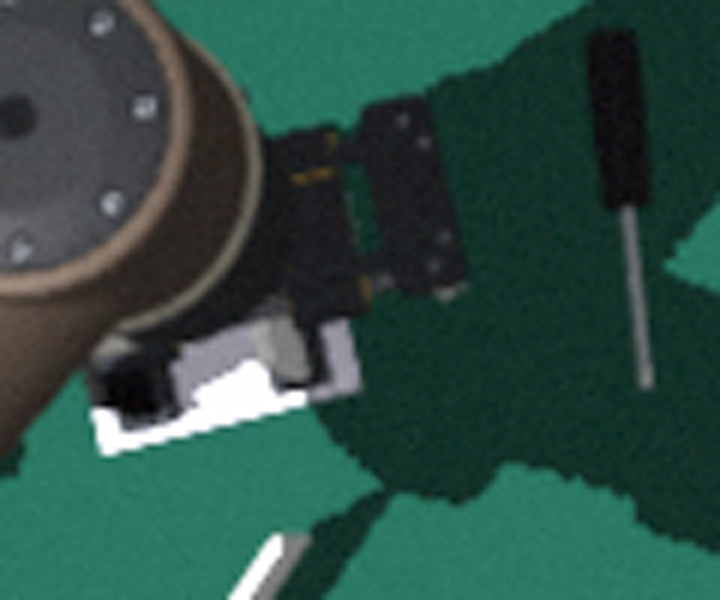

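The top view shows the gripper over the white plate at crop (280,340), with the black plate clear of it. I'll close the fingers.

Call:
apply_moves([
  {"tx": 0,"ty": 0,"tz": 0,"turn": 0,"gripper": 0.004},
  {"tx": 0,"ty": 0,"tz": 0,"turn": 0,"gripper": 0.004},
  {"tx": 0,"ty": 0,"tz": 0,"turn": 0,"gripper": 0.004},
  {"tx": 0,"ty": 0,"tz": 0,"turn": 0,"gripper": 0.004},
  {"tx": 0,"ty": 0,"tz": 0,"turn": 0,"gripper": 0.004},
], newtons=30)

```text
time_s: 2.05
tcp_pos: [0.419, 0.2206, 0.1105]
eef_rot: [-90.0, 0.1, -165.1]
contact_force: [-0.1, -0.1, 2.9]
gripper_width: 0.0074
```

```bash
python3 plan.py .419,.219,.11,194.9
```

```text
t 2.05 tcp [0.419  0.2206 0.1105] rot [-9.0030e+01  6.0000e-02 -1.6509e+02] F [-0.1 -0.1  2.9] w 0.0074 q [ 51.7   6.8 -32.    0.  -51.2  53.2]
tx 0.0005 ty 0.0005 tz 0.0016 turn 0.0001
```

Call:
apply_moves([
  {"tx": 0,"ty": -0.02,"tz": 0,"turn": 0,"gripper": 0.004},
  {"tx": 0,"ty": -0.06,"tz": 0,"turn": 0,"gripper": 0.004},
  {"tx": 0,"ty": -0.1,"tz": 0,"turn": 0,"gripper": 0.004},
  {"tx": 0,"ty": -0.1,"tz": 0,"turn": 0,"gripper": 0.004},
])

```text
time_s: 2.45
tcp_pos: [0.4213, 0.2223, 0.2154]
eef_rot: [-90.2, 0.5, -165.1]
contact_force: [-0.1, 0.9, -1.3]
gripper_width: 0.0075
```

```bash
cat > br.py <<'E'
from h import *
O=np.array([.6245,.018]);a=np.radians(-8.85);ex=np.array([np.cos(a),np.sin(a)]);ey=np.array([-np.sin(a),np.cos(a)])
v,u=np.mgrid[0:420,0:560];uv=np.c_[u.ravel(),v.ravel()]
for n,bx in(('top',(335,175,370,220)),('scene',(185,230,225,285))):
    D=np.load(f'pics/{n}0_d.npy');P=depthpts(n,uv,D).reshape(420,560,3)
    b=np.zeros((420,560),bool);b[bx[1]:bx[3],bx[0]:bx[2]]=1
    bx_=(P[...,:2]-O)@ex;by_=(P[...,:2]-O)@ey
    for lo,hi in((.03,.045),(.045,.06),(.06,.078)):
        m=b&(P[...,2]>lo)&(P[...,2]<hi)&(abs(bx_)<.06)&(by_>-.2)
        print(n,lo,m.sum(),'by',np.round(np.percentile(by_[m],[2,10,50,90,98]),4),'bx',np.round(np.percentile(bx_[m],[2,50,98]),4))
E
python3 br.py;python3 plan.py .6043,-.1115,.21,171.15
```

```text
top 0.03 59 by [-0.1908 -0.1878 -0.1711 -0.1497 -0.1495] bx [-0.0389  0.0126  0.0379]
top 0.045 37 by [-0.1815 -0.1749 -0.1641 -0.1498 -0.1496] bx [-0.0391 -0.0144  0.0375]
top 0.06 120 by [-0.1663 -0.1615 -0.1536 -0.1496 -0.1339] bx [-0.038  -0.0004  0.0373]
scene 0.03 158 by [-0.1899 -0.1832 -0.1693 -0.1496 -0.1493] bx [-0.036   0.0324  0.0405]
scene 0.045 113 by [-0.1744 -0.1728 -0.1625 -0.1495 -0.1493] bx [-0.0363  0.0239  0.0403]
scene 0.06 187 by [-0.166  -0.1615 -0.1527 -0.1494 -0.1389] bx [-0.0362  0.0047  0.0405]
t 2.45 tcp [0.4213 0.2223 0.2154] rot [ -90.23    0.48 -165.05] F [-0.1  0.9 -1.3] w 0.0075 q [ 51.7   0.9 -23.3   0.1 -65.3  53.2]
tx -0.0908 ty 0.0054 tz 0.3698 turn 0.4153
```

Call:
apply_moves([
  {"tx": -0.0117,"ty": 0,"tz": 0.046,"turn": 0.05,"gripper": 0.004},
  {"tx": -0.0234,"ty": 0,"tz": 0.092,"turn": 0.1,"gripper": 0.004},
  {"tx": -0.035,"ty": 0,"tz": 0.138,"turn": 0.15,"gripper": 0.004},
  {"tx": -0.0468,"ty": 0,"tz": 0.184,"turn": 0.2,"gripper": 0.004},
  {"tx": -0.0585,"ty": 0,"tz": 0.23,"turn": 0.25,"gripper": 0.004},
])

```text
time_s: 2.95
tcp_pos: [0.5348, 0.0114, 0.2096]
eef_rot: [-90.0, -0.0, -179.5]
contact_force: [1.2, 1.8, -1.3]
gripper_width: 0.0077
```

```bash
python3 plan.py .6043,-.1115,.21,171.15
```

```text
t 2.95 tcp [0.5348 0.0114 0.2096] rot [-9.0020e+01 -1.0000e-02 -1.7953e+02] F [ 1.2  1.8 -1.3] w 0.0077 q [ 22.2   7.3 -16.9  -0.  -65.7  68.3]
tx -0.0684 ty -0.0004 tz 0.1235 turn 0.1627
```

Call:
apply_moves([
  {"tx": -0.023,"ty": 0,"tz": 0.041,"turn": 0.055,"gripper": 0.004},
  {"tx": -0.046,"ty": 0,"tz": 0.082,"turn": 0.11,"gripper": 0.004},
  {"tx": -0.0684,"ty": 0,"tz": 0.1235,"turn": 0.163,"gripper": 0.004},
  {"tx": -0.0684,"ty": 0,"tz": 0.1235,"turn": 0.163,"gripper": 0.004},
  {"tx": -0.0684,"ty": 0,"tz": 0.1235,"turn": 0.163,"gripper": 0.004},
])

```text
time_s: 3.45
tcp_pos: [0.6037, -0.1109, 0.2084]
eef_rot: [-90.0, -0.1, 171.1]
contact_force: [-0.4, 0.5, -1.4]
gripper_width: 0.0076
```

```bash
python3 plan.py .6043,-.1115,.118,171.15;python3 -c "
from h import *
p,d=snap('scene','sc2');crop(p,150,130,350,290,3.8,'pics/c7.png')"
```

```text
t 3.45 tcp [ 0.6037 -0.1109  0.2084] rot [-8.9990e+01 -1.3000e-01  1.7109e+02] F [-0.4  0.5 -1.4] w 0.0076 q [  7.8  15.   -7.4  -0.  -67.8  73.3]
tx -0.0007 ty 0.0904 tz 0.0005 turn -0.0011
```

View pics/c7.png

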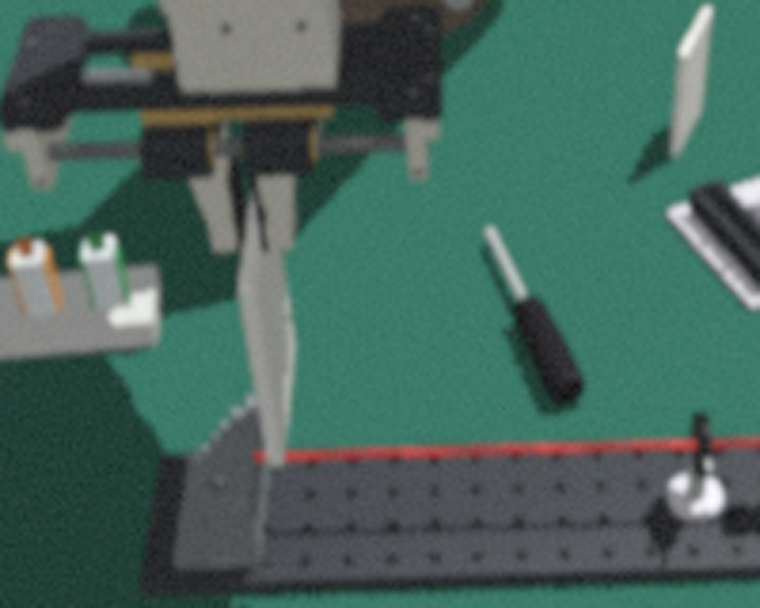

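Call:
apply_moves([
  {"tx": 0,"ty": 0.03,"tz": 0,"turn": 0,"gripper": 0.004},
  {"tx": 0,"ty": 0.06,"tz": 0,"turn": 0,"gripper": 0.004},
  {"tx": 0,"ty": 0.08,"tz": 0,"turn": 0,"gripper": 0.004},
  {"tx": 0,"ty": 0.09,"tz": 0,"turn": 0,"gripper": 0.004},
  {"tx": 0,"ty": 0.092,"tz": 0,"turn": 0,"gripper": 0.004},
])

```text
time_s: 4.0
tcp_pos: [0.6034, -0.1087, 0.1172]
eef_rot: [-90.0, -0.1, 171.3]
contact_force: [0.5, 0.2, -1.4]
gripper_width: 0.0077
```

Call:
apply_moves([
  {"tx": 0,"ty": 0,"tz": 0,"turn": 0,"gripper": 0.004},
  {"tx": 0,"ty": 0,"tz": 0,"turn": 0,"gripper": 0.004},
])

```text
time_s: 4.2
tcp_pos: [0.605, -0.1093, 0.1193]
eef_rot: [-90.0, 0.1, 171.3]
contact_force: [0.0, 0.4, -1.7]
gripper_width: 0.0079
```

Call:
apply_moves([
  {"tx": 0,"ty": 0.001,"tz": 0,"turn": 0,"gripper": 0.004},
  {"tx": 0,"ty": 0.002,"tz": 0,"turn": 0,"gripper": 0.004},
  {"tx": 0,"ty": 0.002,"tz": 0,"turn": 0,"gripper": 0.004},
])

```text
time_s: 4.5
tcp_pos: [0.6046, -0.1097, 0.1166]
eef_rot: [-90.0, 0.1, 171.2]
contact_force: [0.2, -0.7, 1.9]
gripper_width: 0.0076
```

```bash
python3 plan.py .6043,-.1115,.118,171.15;python3 -c "
from h import *
p,d=snap('scene','sc3');crop(p,150,130,350,290,3.8,'pics/c8.png')"
```

```text
t 4.5 tcp [ 0.6046 -0.1097  0.1166] rot [-9.0010e+01  7.0000e-02  1.7125e+02] F [ 0.2 -0.7  1.9] w 0.0076 q [  7.9  19.1 -14.4   0.  -56.5  73.3]
tx 0.0000 ty -0.0014 tz 0.0018 turn 0.0017
```

View pics/c8.png

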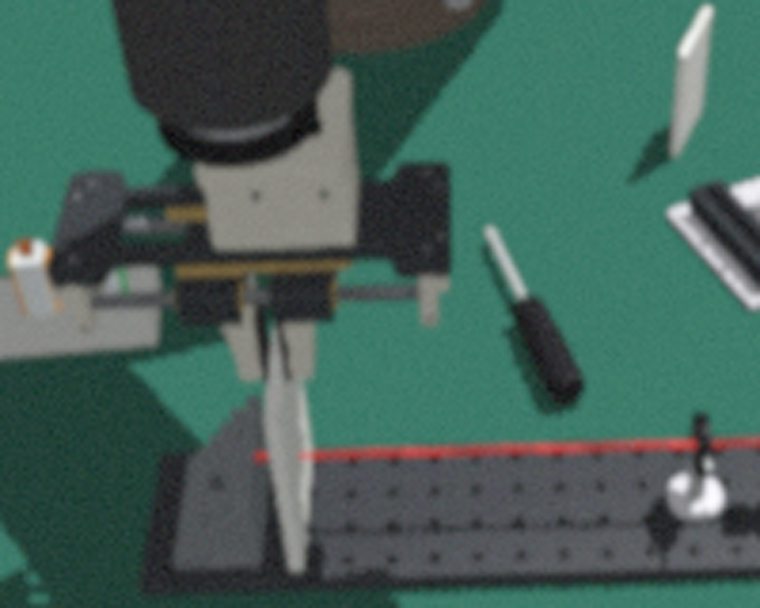

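The plate is touching the breadboard, since the force went from -1.5 to +1.9 N. It's held upright in front of the bracket with about 17 mm to the wall. I'll move it 4.5 mm closer and then open to 30 mm.

Call:
apply_moves([
  {"tx": 0,"ty": -0.003,"tz": 0,"turn": 0,"gripper": 0.004},
  {"tx": 0,"ty": -0.003,"tz": 0.0045,"turn": 0,"gripper": 0.004},
  {"tx": 0,"ty": -0.003,"tz": 0.0045,"turn": 0,"gripper": 0.004},
  {"tx": 0,"ty": -0.001,"tz": 0.0045,"turn": 0,"gripper": 0.004},
  {"tx": 0,"ty": 0.0,"tz": 0.0045,"turn": 0,"gripper": 0.004},
])

```text
time_s: 5.05
tcp_pos: [0.6037, -0.1144, 0.1166]
eef_rot: [-90.0, 0.0, 171.3]
contact_force: [-4.8, 0.6, 10.7]
gripper_width: 0.0075
```

Call:
apply_moves([
  {"tx": 0,"ty": 0,"tz": 0,"turn": 0,"gripper": 0.004},
  {"tx": 0,"ty": 0,"tz": 0,"turn": 0,"gripper": 0.015},
  {"tx": 0,"ty": 0,"tz": 0,"turn": 0,"gripper": 0.03},
  {"tx": 0,"ty": 0,"tz": 0,"turn": 0,"gripper": 0.03},
  {"tx": 0,"ty": 0,"tz": 0,"turn": 0,"gripper": 0.03},
])

```text
time_s: 5.55
tcp_pos: [0.6034, -0.114, 0.1157]
eef_rot: [-90.0, -0.0, 171.2]
contact_force: [0.2, 0.6, -0.1]
gripper_width: 0.0289
```

```bash
python3 plan.py .6043,-.1115,.118,171.15;python3 -c "
from h import *
p,d=snap('scene','sc4');crop(p,150,130,350,290,3.8,'pics/c9.png')"
```

```text
t 5.55 tcp [ 0.6034 -0.114   0.1157] rot [-9.0000e+01 -1.0000e-02  1.7125e+02] F [ 0.2  0.6 -0.1] w 0.0289 q [  7.5  19.1 -14.4   0.  -56.5  73.7]
tx -0.0005 ty -0.0023 tz -0.0026 turn 0.0017
```

View pics/c9.png

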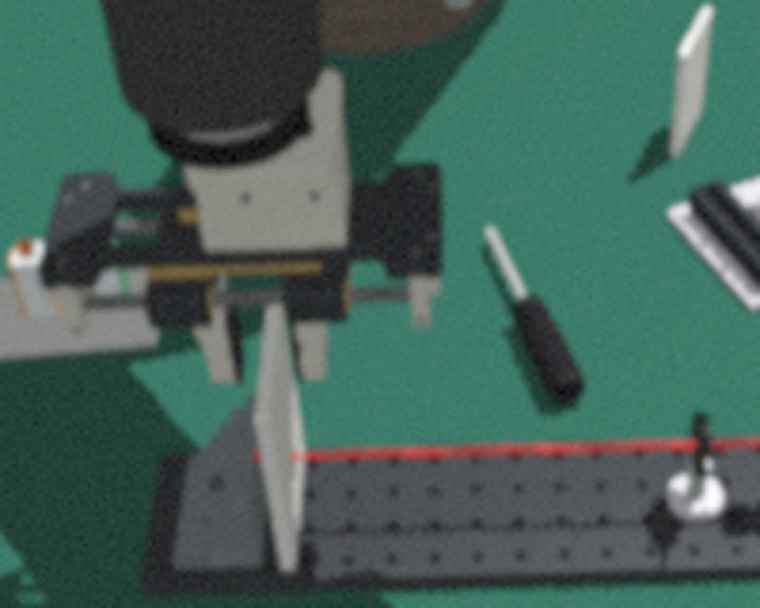

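The plate stands free with the fingers open either side of it, at crop (275,430). I'll push it over gently with the front finger.

Call:
apply_moves([
  {"tx": 0,"ty": 0,"tz": 0.004,"turn": 0,"gripper": 0.03},
  {"tx": 0,"ty": 0,"tz": 0.008,"turn": 0,"gripper": 0.03},
  {"tx": 0,"ty": 0,"tz": 0.01,"turn": 0,"gripper": 0.03},
  {"tx": 0,"ty": 0,"tz": 0.011,"turn": 0,"gripper": 0.03},
  {"tx": 0,"ty": 0,"tz": 0.012,"turn": 0,"gripper": 0.03},
])

```text
time_s: 6.1
tcp_pos: [0.6016, -0.1261, 0.1159]
eef_rot: [-90.0, 0.0, 171.2]
contact_force: [-0.2, -0.9, -0.1]
gripper_width: 0.0298
```

Call:
apply_moves([
  {"tx": 0,"ty": 0,"tz": 0.0015,"turn": 0,"gripper": 0.03},
  {"tx": 0,"ty": 0,"tz": 0.003,"turn": 0,"gripper": 0.03},
  {"tx": 0,"ty": 0,"tz": 0.0045,"turn": 0,"gripper": 0.03},
  {"tx": 0,"ty": 0,"tz": 0.006,"turn": 0,"gripper": 0.03},
  {"tx": 0,"ty": 0,"tz": 0.008,"turn": 0,"gripper": 0.03},
])

```text
time_s: 6.6
tcp_pos: [0.6004, -0.1338, 0.1158]
eef_rot: [-90.0, -0.0, 171.3]
contact_force: [-0.9, 0.7, -0.1]
gripper_width: 0.0299
```

```bash
python3 plan.py ;python3 -c "
from h import *
p,d=snap('scene','sc5');crop(p,150,130,350,290,3.8,'pics/c10.png')"
```

```text
t 6.6 tcp [ 0.6004 -0.1338  0.1158] rot [-90.    -0.   171.25] F [-0.9  0.7 -0.1] w 0.0299 q [  5.6  19.2 -14.3  -0.  -56.5  75.7]
```

View pics/c10.png

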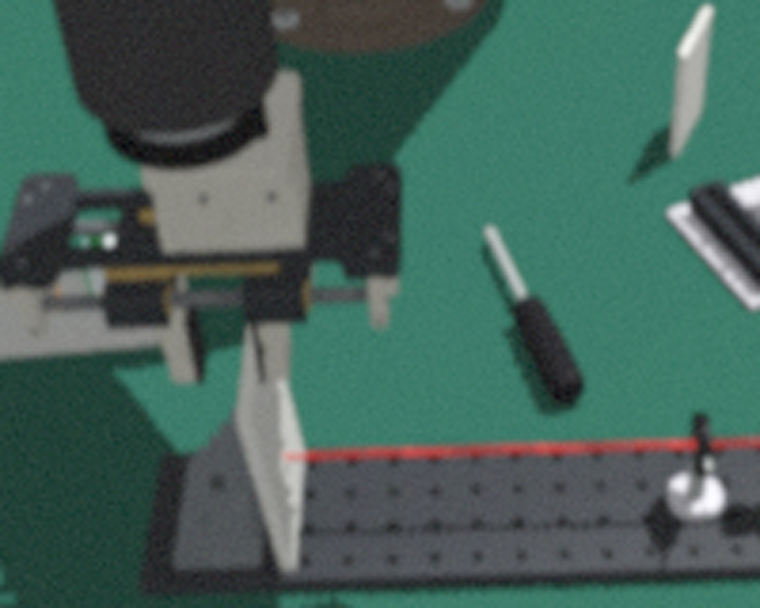

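Call:
apply_moves([
  {"tx": 0,"ty": 0,"tz": 0.001,"turn": 0,"gripper": 0.045},
  {"tx": 0,"ty": 0,"tz": 0.001,"turn": 0,"gripper": 0.045},
  {"tx": 0,"ty": 0,"tz": 0.001,"turn": 0,"gripper": 0.045},
  {"tx": 0,"ty": -0.02,"tz": 0.001,"turn": 0,"gripper": 0.045},
  {"tx": 0,"ty": -0.06,"tz": 0.001,"turn": 0,"gripper": 0.045},
])

```text
time_s: 7.15
tcp_pos: [0.5981, -0.1345, 0.1733]
eef_rot: [-90.0, -0.4, 171.2]
contact_force: [1.7, 0.2, 0.1]
gripper_width: 0.0445
```

```bash
python3 plan.py ;python3 -c "
from h import *
p,d=snap('scene','sc6');crop(p,150,130,350,290,3.8,'pics/c11.png')"
```

```text
t 7.15 tcp [ 0.5981 -0.1345  0.1733] rot [-89.96  -0.38 171.23] F [1.7 0.2 0.1] w 0.0445 q [  5.5  16.4 -10.1  -0.1 -63.9  75.7]
```

View pics/c11.png

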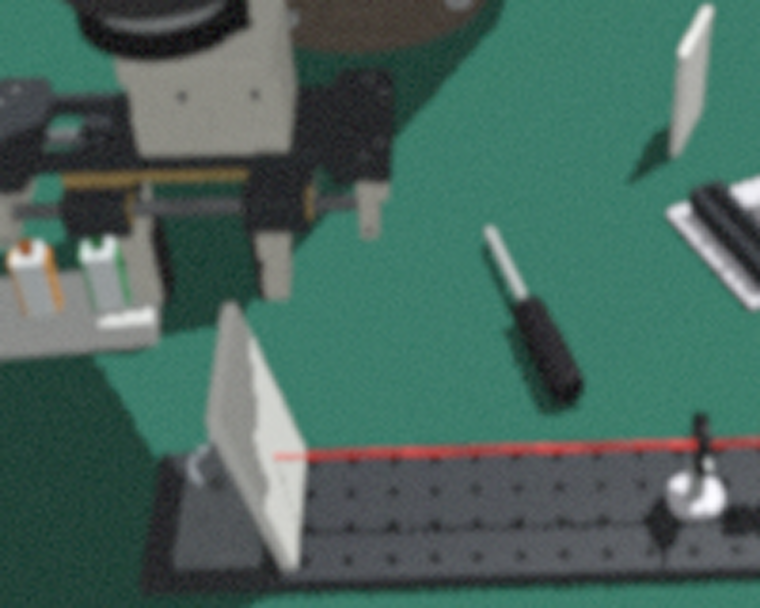

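The plate leans back on the bracket, its foot at crop (290,570) and the red light landing on it at (285,457). I'll check it numerically once the arm is away. Next is the rack.

```bash
python3 plan.py .399,-.265,.18,86
```

```text
t 7.2 tcp [ 0.6027 -0.1355  0.183 ] rot [-89.94   0.36 171.32] F [ 3.3 -0.2  8.5] w 0.0454 q [  5.5  16.   -9.5   0.2 -64.2  75.7]
tx 0.1818 ty 0.0030 tz 0.1588 turn 1.4891
```

Call:
apply_moves([
  {"tx": 0.02,"ty": -0.02,"tz": 0.0175,"turn": 0.145,"gripper": 0.045},
  {"tx": 0.045,"ty": -0.02,"tz": 0.039,"turn": 0.29,"gripper": 0.045},
  {"tx": 0.07,"ty": -0.02,"tz": 0.061,"turn": 0.435,"gripper": 0.045},
  {"tx": 0.095,"ty": -0.02,"tz": 0.083,"turn": 0.58,"gripper": 0.045},
  {"tx": 0.12,"ty": -0.02,"tz": 0.105,"turn": 0.725,"gripper": 0.045},
])

```text
time_s: 7.7
tcp_pos: [0.4646, -0.2208, 0.1961]
eef_rot: [-90.0, 0.0, 129.4]
contact_force: [0.2, -1.3, -0.3]
gripper_width: 0.045
```

```bash
python3 plan.py .399,-.265,.15,86
```

```text
t 7.7 tcp [ 0.4646 -0.2208  0.1961] rot [-9.0030e+01  3.0000e-02  1.2939e+02] F [ 0.2 -1.3 -0.3] w 0.045 q [ -3.5   5.9 -20.5   0.  -63.6  42.9]
tx 0.0075 ty 0.0461 tz 0.0788 turn 0.7572
```

Call:
apply_moves([
  {"tx": 0.001,"ty": 0.01,"tz": 0.016,"turn": 0.149,"gripper": 0.05},
  {"tx": 0.003,"ty": 0.02,"tz": 0.032,"turn": 0.298,"gripper": 0.05},
  {"tx": 0.0045,"ty": 0.03,"tz": 0.048,"turn": 0.447,"gripper": 0.05},
  {"tx": 0.006,"ty": 0.04,"tz": 0.064,"turn": 0.596,"gripper": 0.05},
  {"tx": 0.0075,"ty": 0.046,"tz": 0.0788,"turn": 0.745,"gripper": 0.05},
])

```text
time_s: 8.2
tcp_pos: [0.3995, -0.2651, 0.1493]
eef_rot: [-90.0, -0.0, 86.7]
contact_force: [-0.9, 0.9, 0.2]
gripper_width: 0.0499
```

Call:
apply_moves([
  {"tx": 0,"ty": 0,"tz": 0,"turn": 0.012,"gripper": 0.05},
  {"tx": 0,"ty": 0,"tz": 0,"turn": 0.012,"gripper": 0.05},
  {"tx": 0,"ty": 0,"tz": 0,"turn": 0.012,"gripper": 0.05},
])

```text
time_s: 8.5
tcp_pos: [0.4011, -0.2648, 0.1504]
eef_rot: [-90.1, 0.0, 86.5]
contact_force: [0.5, -0.4, 0.0]
gripper_width: 0.0501
```

```bash
python3 plan.py .399,-.265,.047,86;python3 -c "
from h import *
p,d=snap('scene','sc7');crop(p,90,90,330,290,3.2,'pics/c12.png')"
```

```text
t 8.5 tcp [ 0.4011 -0.2648  0.1504] rot [-9.006e+01  2.000e-02  8.650e+01] F [ 0.5 -0.4  0. ] w 0.0501 q [ -9.9   4.9 -28.1   0.  -56.9   6.4]
tx -0.0003 ty 0.1034 tz 0.0021 turn 0.0086
```

View pics/c12.png

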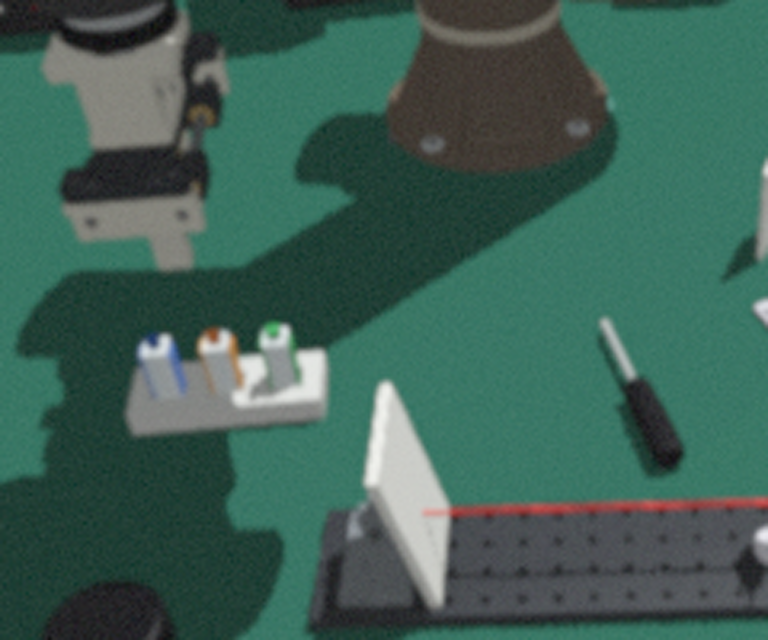

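The amber cell is in the middle of the rack, stopper at crop (215,335). One finger shows above the row at (173,250) and the plate is leaning well. Descending slowly.

Call:
apply_moves([
  {"tx": -0.0006,"ty": 0.025,"tz": 0.002,"turn": 0.008,"gripper": 0.05},
  {"tx": -0.0006,"ty": 0.045,"tz": 0.002,"turn": 0.008,"gripper": 0.05},
  {"tx": -0.0006,"ty": 0.06,"tz": 0.002,"turn": 0.008,"gripper": 0.05},
  {"tx": -0.0006,"ty": 0.07,"tz": 0.002,"turn": 0.008,"gripper": 0.05},
  {"tx": -0.0006,"ty": 0.07,"tz": 0.002,"turn": 0.008,"gripper": 0.05},
])

```text
time_s: 9.05
tcp_pos: [0.3979, -0.265, 0.0789]
eef_rot: [-89.9, -0.0, 85.9]
contact_force: [-0.4, 0.6, -0.6]
gripper_width: 0.0506
```

```bash
python3 plan.py .399,-.2655,.047,86;python3 -c "
from h import *
p,d=snap('scene','sc8');crop(p,110,150,230,240,6,'pics/c13.png')
p,d=snap('top','top8');crop(p,340,220,440,300,6,'pics/c14.png')"
```

```text
t 9.05 tcp [ 0.3979 -0.265   0.0789] rot [-8.988e+01 -2.000e-02  8.594e+01] F [-0.4  0.6 -0.6] w 0.0506 q [-10.    9.7 -33.6  -0.  -46.9   6. ]
tx -0.0005 ty 0.0319 tz -0.0012 turn -0.0010
```

View pics/c13.png

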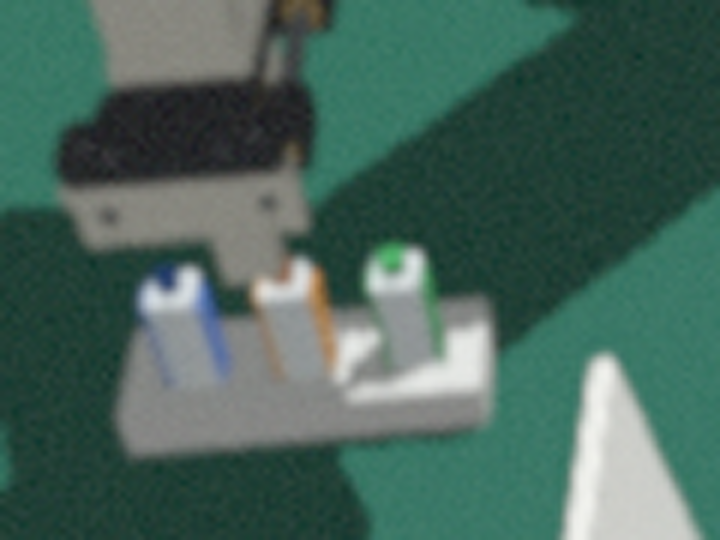

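View pics/c14.png

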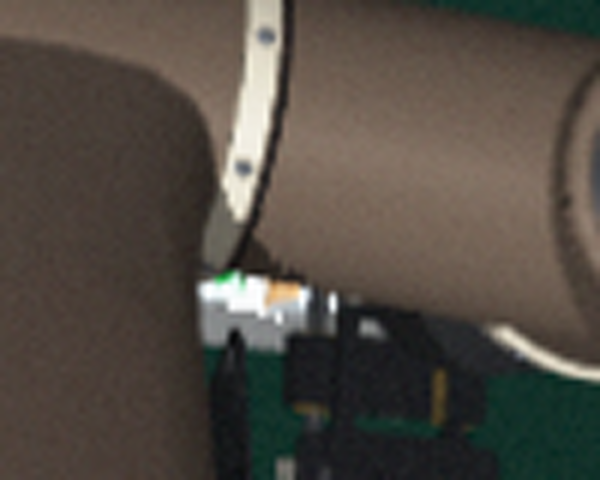

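Run:
```python
from h import *
# finger tip corners outer face, crop px->image
uv=np.array([[220,280],[280,285]])/6+[110,150]
e,d=rays('scene',uv)
print(uv,'outer face x=.443..',e+d*((.445-e[0])/d[:,0])[:,None])
D=np.load('pics/sc8_d.npy');q=np.array([[u,v] for v in range(192,198) for u in range(145,160)])
P=depthpts('scene',q,D)
for v in range(193,198): print(v,[(u,*np.round(P[(q[:,0]==u)&(q[:,1]==v)][0],3)) for u in range(146,160,2)])
# amber body top corners in crop at z=.066
uv=np.array([[253,290],[325,285],[262,258],[315,255]])/6+[110,150];print(onz('scene',uv,.064))
```

```text
[[146.66666667 196.66666667]
 [156.66666667 197.5       ]] outer face x=.443.. [[ 0.445      -0.27804789  0.10631095]
 [ 0.445      -0.25656009  0.0999465 ]]
193 [(146, np.float64(0.303), np.float64(-0.312), np.float64(0.002)), (148, np.float64(0.439), np.float64(-0.274), np.float64(0.112)), (150, np.float64(0.438), np.float64(-0.27), np.float64(0.11)), (152, np.float64(0.436), np.float64(-0.266), np.float64(0.108)), (154, np.float64(0.438), np.float64(-0.261), np.float64(0.109)), (156, np.float64(0.44), np.float64(-0.256), np.float64(0.11)), (158, np.float64(0.401), np.float64(-0.26), np.float64(0.077))]
194 [(146, np.float64(0.304), np.float64(-0.313), np.float64(-0.001)), (148, np.float64(0.438), np.float64(-0.275), np.float64(0.108)), (150, np.float64(0.437), np.float64(-0.271), np.float64(0.106)), (152, np.float64(0.438), np.float64(-0.266), np.float64(0.107)), (154, np.float64(0.437), np.float64(-0.262), np.float64(0.105)), (156, np.float64(0.439), np.float64(-0.257), np.float64(0.106)), (158, np.float64(0.403), np.float64(-0.26), np.float64(0.075))]
195 [(146, np.float64(0.309
[... 800 characters left out ...]
, np.float64(0.073)), (158, np.float64(0.402), np.float64(-0.262), np.float64(0.069))]
197 [(146, np.float64(0.321), np.float64(-0.311), np.float64(0.003)), (148, np.float64(0.323), np.float64(-0.306), np.float64(0.003)), (150, np.float64(0.324), np.float64(-0.3), np.float64(0.003)), (152, np.float64(0.321), np.float64(-0.296), np.float64(-0.0)), (154, np.float64(0.402), np.float64(-0.272), np.float64(0.067)), (156, np.float64(0.405), np.float64(-0.267), np.float64(0.068)), (158, np.float64(0.406), np.float64(-0.262), np.float64(0.068))]
[[ 0.40303426 -0.27707024  0.064     ]
 [ 0.40572449 -0.24769653  0.064     ]
 [ 0.38305456 -0.27425128  0.064     ]
 [ 0.38548514 -0.25230575  0.064     ]]
```

Run:
```python
from h import *
for tag,u0,u1,v0,v1 in(('sc3',205,236,205,236),('sc7',130,160,150,180),('sc8',140,165,180,200)):
    D=np.load(f'pics/{tag}_d.npy')
    print(tag)
    for u in range(u0,u1,3):
        q=np.array([[u,v] for v in range(v0,v1)]);P=depthpts('scene',q,D)
        print(u,[(v,*[int(round(1000*c)) for c in p]) for (_,v),p in zip(q,P)][-14::2])
```

```text
sc3
205 [(np.int64(222), 448, -157, 2), (np.int64(224), 454, -158, 1), (np.int64(226), 459, -158, -2), (np.int64(228), 468, -159, 0), (np.int64(230), 477, -159, 2), (np.int64(232), 483, -159, 1), (np.int64(234), 488, -160, -1)]
208 [(np.int64(222), 450, -150, 2), (np.int64(224), 459, -150, 4), (np.int64(226), 463, -151, 0), (np.int64(228), 469, -151, 0), (np.int64(230), 479, -151, 3), (np.int64(232), 484, -152, 1), (np.int64(234), 492, -152, 2)]
211 [(np.int64(222), 451, -142, 1), (np.int64(224), 460, -143, 4), (np.int64(226), 468, -143, 4), (np.int64(228), 473, -144, 2), (np.int64(230), 479, -144, 1), (np.int64(232), 485, -145, 0), (np.int64(234), 492, -145, 0)]
214 [(np.int64(222), 613, -125, 159), (np.int64(224), 612, -126, 153), (np.int64(226), 613, -127, 148), (np.int64(228), 613, -127, 142), (np.int64(230), 481, -137, 1), (np.int64(232), 489, -137, 3), (np.int64(234), 495, -138, 2)]
217 [(np.int64(222), 612, -120, 156), (np.int64(224), 615, -120, 154), (np.int64(226), 615, -121, 148), (np.int64(228), 615, -121, 143), (np.int64(230), 480, -129, 0), (np.int64(232), 488, -130, 1),
[... 5033 characters left out ...]
64(198), 407, -269, 67)]
158 [(np.int64(186), 487, -237, 167), (np.int64(188), 283, -282, -2), (np.int64(190), 294, -281, 0), (np.int64(192), 308, -279, 4), (np.int64(194), 403, -260, 75), (np.int64(196), 402, -262, 69), (np.int64(198), 407, -262, 66)]
161 [(np.int64(186), 279, -273, 1), (np.int64(188), 288, -272, 1), (np.int64(190), 298, -272, 2), (np.int64(192), 305, -272, 1), (np.int64(194), 392, -256, 65), (np.int64(196), 399, -255, 65), (np.int64(198), 406, -255, 64)]
164 [(np.int64(186), 281, -264, 1), (np.int64(188), 291, -264, 2), (np.int64(190), 300, -264, 2), (np.int64(192), 305, -264, -1), (np.int64(194), 315, -264, 0), (np.int64(196), 324, -263, 1), (np.int64(198), 332, -263, 0)]
```

The scene depth puts the visible fingertips about 22 mm above the reported TCP. The description says 17 mm below. That would mean pinching the stopper, so I won't descend on this. First I'll settle it on bare table at about (0.42, -0.09).

```bash
python3 plan.py .42,-.09,.12,86
python3 - <<'E'
from h import *
D=np.load('pics/top0_d.npy');v,u=np.mgrid[0:420,0:560];P=depthpts('top',np.c_[u.ravel(),v.ravel()],D).reshape(420,560,3)
q=P.reshape(-1,3);m=(abs(q[:,0]-.42)<.11)&(abs(q[:,1]+.09)<.06)&(q[:,2]<1);print('free?',m.sum(),np.percentile(q[m][:,2],[1,99,100]))
D=np.load('pics/scene0_d.npy');P=depthpts('scene',np.c_[u.ravel(),v.ravel()],D)
m=(abs(P[:,0]-.293)<.12)&(abs(P[:,1]-.608)<.12)&(P[:,2]>.1)&(P[:,2]<.4);print(np.sort(P[m][:,2])[:10])
E
```

```text
t 9.15 tcp [ 0.3988 -0.2654  0.0803] rot [-9.002e+01  2.000e-02  8.593e+01] F [0.7 0.2 1.2] w 0.0499 q [-10.    9.6 -33.5   0.  -46.9   5.9]
tx 0.1764 ty -0.0397 tz -0.0087 turn -0.0012
free? 3259 [-0.00527553  0.00748533  0.01072633]
[0.22512184 0.22521162 0.2259757  0.22613092 0.22618322 0.22655889
 0.2267714  0.22723668 0.22741693 0.22743118]
```

Call:
apply_moves([
  {"tx": 0,"ty": -0.04,"tz": 0,"turn": 0,"gripper": 0.05},
  {"tx": 0.04,"ty": -0.06,"tz": 0,"turn": 0,"gripper": 0.05},
  {"tx": 0.085,"ty": -0.06,"tz": -0.004,"turn": 0,"gripper": 0.05},
  {"tx": 0.13,"ty": -0.06,"tz": -0.0087,"turn": 0,"gripper": 0.05},
  {"tx": 0.1764,"ty": -0.05,"tz": -0.0087,"turn": 0,"gripper": 0.05},
])

```text
time_s: 9.65
tcp_pos: [0.4217, -0.0883, 0.1323]
eef_rot: [-90.3, -0.1, 85.9]
contact_force: [1.8, 0.1, -0.5]
gripper_width: 0.0501
```

Call:
apply_moves([
  {"tx": 0,"ty": 0.03,"tz": 0,"turn": 0,"gripper": 0.05},
  {"tx": 0,"ty": 0.06,"tz": 0,"turn": 0,"gripper": 0.05},
  {"tx": 0,"ty": 0.08,"tz": 0,"turn": 0,"gripper": 0.05},
  {"tx": 0,"ty": 0.09,"tz": 0,"turn": 0,"gripper": 0.05},
  {"tx": 0,"ty": 0.09,"tz": 0,"turn": 0,"gripper": 0.05},
])

```text
time_s: 10.15
tcp_pos: [0.4194, -0.0901, 0.0396]
eef_rot: [-89.9, 0.0, 85.9]
contact_force: [0.5, -0.4, -0.2]
gripper_width: 0.0501
```

```bash
python3 plan.py;python3 -c "
from h import *
p,d=snap('scene','sc9');crop(p,120,90,320,240,3.8,'pics/c15.png')"
```

```text
t 10.15 tcp [ 0.4194 -0.0901  0.0396] rot [-8.994e+01  3.000e-02  8.589e+01] F [ 0.5 -0.4 -0.2] w 0.0501 q [ 14.4   8.6 -42.    0.  -39.4 -18.6]
```

View pics/c15.png

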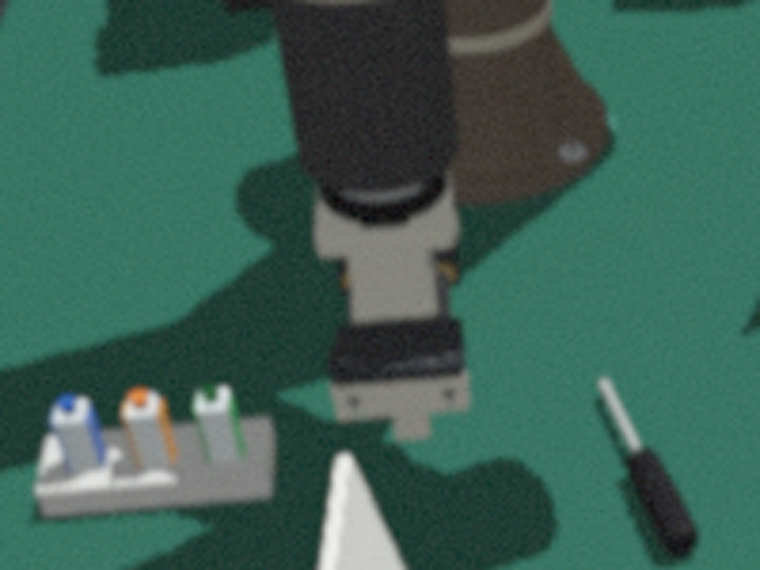

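Call:
apply_moves([
  {"tx": 0,"ty": 0.01,"tz": 0,"turn": 0,"gripper": 0.05},
  {"tx": 0,"ty": 0.016,"tz": 0,"turn": 0,"gripper": 0.05},
  {"tx": 0,"ty": 0.019,"tz": 0,"turn": 0,"gripper": 0.05},
  {"tx": 0,"ty": 0.019,"tz": 0,"turn": 0,"gripper": 0.05},
])

```text
time_s: 10.6
tcp_pos: [0.4194, -0.0901, 0.0206]
eef_rot: [-90.0, 0.0, 85.9]
contact_force: [0.2, -0.2, 0.1]
gripper_width: 0.05
```

Call:
apply_moves([
  {"tx": 0,"ty": 0.002,"tz": 0,"turn": 0,"gripper": 0.05},
  {"tx": 0,"ty": 0.004,"tz": 0,"turn": 0,"gripper": 0.05},
  {"tx": 0,"ty": 0.006,"tz": 0,"turn": 0,"gripper": 0.05},
  {"tx": 0,"ty": 0.006,"tz": 0,"turn": 0,"gripper": 0.05},
])

```text
time_s: 11.0
tcp_pos: [0.4195, -0.09, 0.0147]
eef_rot: [-90.0, 0.0, 85.9]
contact_force: [-0.3, 0.6, -0.4]
gripper_width: 0.05
```

```bash
python3 plan.py;python3 -c "
from h import *
p,d=snap('scene','sc10');crop(p,120,90,320,240,3.8,'pics/c16.png')
for tag in('sc9','sc10'):
  D=np.load(f'pics/{tag}_d.npy');q=np.array([[u,v] for u in (226,229) for v in range(192,222,2)]);print(tag,[(u,v,*[int(1000*c) for c in p]) for (u,v),p in zip(q.tolist(),depthpts('scene',q,D))])"
```

```text
t 11.0 tcp [ 0.4195 -0.09    0.0147] rot [-8.998e+01  1.000e-02  8.588e+01] F [-0.3  0.6 -0.4] w 0.05 q [ 14.4  11.2 -43.6  -0.  -35.2 -18.6]
sc9 [(226, 192, 512, -93, 146), (226, 194, 508, -94, 137), (226, 196, 505, -95, 129), (226, 198, 507, -95, 125), (226, 200, 459, -96, 76), (226, 202, 460, -97, 71), (226, 204, 458, -98, 62), (226, 206, 398, -99, 1), (226, 208, 407, -100, 2), (226, 210, 415, -100, 2), (226, 212, 422, -101, 2), (226, 214, 428, -102, 1), (226, 216, 437, -102, 2), (226, 218, 443, -103, 1), (226, 220, 449, -104, 0), (229, 192, 507, -87, 141), (229, 194, 508, -87, 136), (229, 196, 507, -88, 129), (229, 198, 460, -89, 82), (229, 200, 460, -89, 76), (229, 202, 461, -90, 70), (229, 204, 460, -90, 63), (229, 206, 399, -91, 0), (229, 208, 406, -92, 0), (229, 210, 414, -93, 0), (229, 212, 423, -93, 1), (229, 214, 429, -94, 0), (229, 216, 434, -95, -1), (229, 218, 442, -95, 0), (229, 220, 449, -96, -1)]
sc10 [(226, 192, 505, -93, 141), (226, 194, 514, -94, 143), (226, 196, 515, -95, 137), (226, 198, 515, -95, 132), (226, 200, 514, -96, 125), (226, 202, 507, -97, 113), (226, 204, 505, -97, 105), (226, 206, 507, -98, 100), (226, 208, 461, -99, 52), (226, 210, 457, -100, 41), (226, 212, 459, -101, 36), (226, 214, 427, -102, 0), (226, 216, 436, -102, 1), (226, 218, 444, -103, 2), (226, 220, 451, -104, 1), (229, 192, 508, -87, 142), (229, 194, 513, -88, 140), (229, 196, 516, -88, 137), (229, 198, 514, -89, 129), (229, 200, 513, -89, 123), (229, 202, 508, -90, 113), (229, 204, 506, -91, 104), (229, 206, 506, -91, 98), (229, 208, 460, -92, 49), (229, 210, 462, -92, 45), (229, 212, 421, -93, 0), (229, 214, 430, -94, 1), (229, 216, 440, -95, 3), (229, 218, 445, -95, 1), (229, 220, 453, -96, 2)]
```

View pics/c16.png

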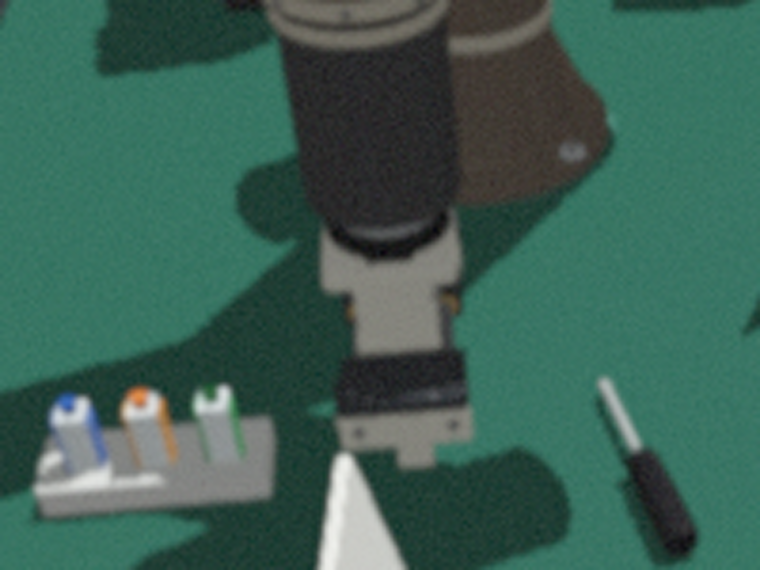

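The TCP is at 0.0147 with no table contact, and the depth shows the tips at about z = 0.037. So the real tips are about 21 mm above the reported TCP, not 17 mm below it. The cell grasp therefore needs a TCP of about 0.011, putting the tips near 0.032. I'm going back over the amber cell.

Call:
apply_moves([
  {"tx": 0,"ty": -0.045,"tz": 0,"turn": 0,"gripper": 0.05},
  {"tx": 0,"ty": -0.085,"tz": 0,"turn": 0,"gripper": 0.05},
  {"tx": -0.045,"ty": -0.1,"tz": 0.002,"turn": 0,"gripper": 0.05},
  {"tx": -0.09,"ty": -0.1,"tz": 0.004,"turn": 0,"gripper": 0.05},
  {"tx": -0.135,"ty": -0.1,"tz": 0.006,"turn": 0,"gripper": 0.05},
])

```text
time_s: 11.55
tcp_pos: [0.4044, -0.2253, 0.1161]
eef_rot: [-90.2, 0.0, 86.0]
contact_force: [1.4, 0.7, 0.5]
gripper_width: 0.0502
```

```bash
python3 plan.py .399,-.2655,.08,86
```

```text
t 11.55 tcp [ 0.4044 -0.2253  0.1161] rot [-90.17   0.    85.99] F [1.4 0.7 0.5] w 0.0502 q [ -4.7   5.3 -32.8   0.  -51.7   0.6]
tx -0.0404 ty 0.0361 tz 0.0026 turn -0.0001
```

Call:
apply_moves([
  {"tx": -0.041,"ty": 0,"tz": 0.0027,"turn": 0,"gripper": 0.05},
  {"tx": -0.041,"ty": 0.015,"tz": 0.0027,"turn": 0,"gripper": 0.05},
  {"tx": -0.041,"ty": 0.035,"tz": 0.0027,"turn": 0,"gripper": 0.05},
  {"tx": -0.041,"ty": 0.035,"tz": 0.0027,"turn": 0,"gripper": 0.05},
  {"tx": -0.041,"ty": 0.035,"tz": 0.0027,"turn": 0,"gripper": 0.05},
])

```text
time_s: 12.05
tcp_pos: [0.3981, -0.2649, 0.08]
eef_rot: [-89.9, 0.0, 85.9]
contact_force: [0.7, 0.5, 0.1]
gripper_width: 0.0501
```

```bash
python3 plan.py .399,-.2655,.011,86
```

```text
t 12.05 tcp [ 0.3981 -0.2649  0.08  ] rot [-8.995e+01  1.000e-02  8.589e+01] F [0.7 0.5 0.1] w 0.0501 q [-10.    9.5 -33.5   0.  -47.    5.9]
tx -0.0005 ty 0.0690 tz -0.0009 turn -0.0019
```

Call:
apply_moves([
  {"tx": -0.0005,"ty": 0.02,"tz": -0.0009,"turn": 0,"gripper": 0.05},
  {"tx": -0.0005,"ty": 0.035,"tz": -0.0009,"turn": 0,"gripper": 0.05},
  {"tx": -0.0005,"ty": 0.048,"tz": -0.0009,"turn": 0,"gripper": 0.05},
  {"tx": -0.0005,"ty": 0.056,"tz": -0.0009,"turn": 0,"gripper": 0.05},
  {"tx": -0.0005,"ty": 0.06,"tz": -0.0009,"turn": 0,"gripper": 0.05},
])

```text
time_s: 12.55
tcp_pos: [0.3996, -0.2653, 0.02]
eef_rot: [-90.0, 0.0, 85.9]
contact_force: [0.2, 0.1, -0.2]
gripper_width: 0.0497
```

```bash
python3 plan.py .399,-.2655,.011,86;python3 -c "
from h import *
p,d=snap('scene','sc11');crop(p,110,150,230,240,6,'pics/c17.png')
q=np.array([[u,v] for u in (148,151,154) for v in range(196,222,2)]);print([(u,v,*[int(1000*c) for c in p]) for (u,v),p in zip(q.tolist(),depthpts('scene',q,d))])"
```

```text
t 12.55 tcp [ 0.3996 -0.2653  0.02  ] rot [-9.002e+01  1.000e-02  8.593e+01] F [ 0.2  0.1 -0.2] w 0.0497 q [-10.   14.8 -37.1   0.  -38.    5.9]
tx -0.0003 ty 0.0090 tz 0.0006 turn -0.0013
[(148, 196, 493, -262, 147), (148, 198, 497, -263, 145), (148, 200, 495, -264, 138), (148, 202, 493, -266, 130), (148, 204, 485, -270, 118), (148, 206, 487, -270, 114), (148, 208, 487, -272, 107), (148, 210, 397, -297, 22), (148, 212, 406, -296, 24), (148, 214, 413, -296, 23), (148, 216, 420, -295, 23), (148, 218, 425, -296, 20), (148, 220, 424, -298, 13), (151, 196, 492, -256, 145), (151, 198, 496, -257, 143), (151, 200, 495, -258, 136), (151, 202, 493, -260, 129), (151, 204, 489, -262, 120), (151, 206, 487, -264, 112), (151, 208, 489, -265, 108), (151, 210, 400, -289, 23), (151, 212, 408, -288, 24), (151, 214, 413, -289, 21), (151, 216, 424, -288, 24), (151, 218, 424, -289, 18), (151, 220, 423, -291, 11), (154, 196, 496, -249, 148), (154, 198, 498, -250, 143), (154, 200, 498, -251, 138), (154, 202, 493, -254, 129), (154, 204, 490, -256, 119), (154, 206, 488, -258, 112), (154, 208, 1186, -91, 720), (154, 210, 437, -273, 55), (154, 212, 441, -273, 52), (154, 214, 440, -275, 44), (154, 216, 421, -281, 21), (154, 218, 427, -281, 19), (154, 220, 425, -283, 10)]
```

View pics/c17.png

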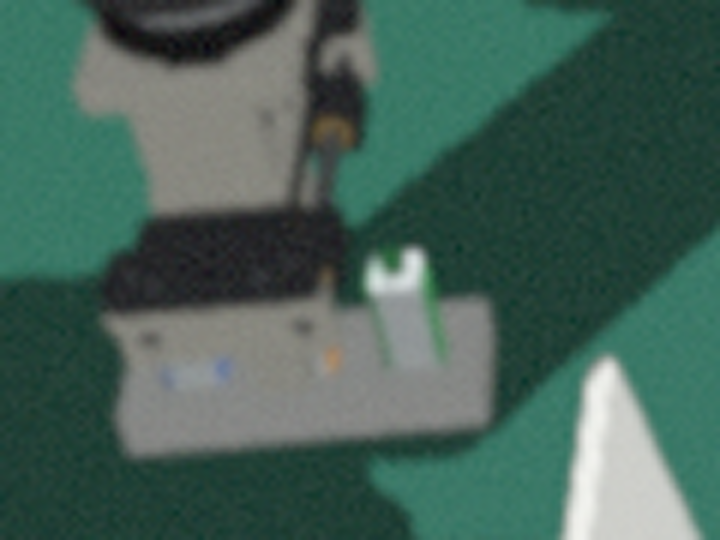

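Call:
apply_moves([
  {"tx": 0,"ty": 0.004,"tz": 0,"turn": 0,"gripper": 0.05},
  {"tx": 0,"ty": 0.008,"tz": 0,"turn": 0,"gripper": 0.05},
  {"tx": 0,"ty": 0.009,"tz": 0,"turn": 0,"gripper": 0.05},
  {"tx": 0,"ty": 0.009,"tz": 0,"turn": 0,"gripper": 0.03},
  {"tx": 0,"ty": 0.009,"tz": 0,"turn": 0,"gripper": 0.024},
], newtons=15)

```text
time_s: 13.1
tcp_pos: [0.3992, -0.2655, 0.011]
eef_rot: [-90.0, 0.0, 85.9]
contact_force: [-0.2, 0.0, 0.5]
gripper_width: 0.0393
```

Call:
apply_moves([
  {"tx": 0,"ty": 0,"tz": 0,"turn": 0,"gripper": 0.022},
  {"tx": 0,"ty": 0,"tz": 0,"turn": 0,"gripper": 0.016},
  {"tx": 0,"ty": 0,"tz": 0,"turn": 0,"gripper": 0.016},
  {"tx": 0,"ty": 0,"tz": 0,"turn": 0,"gripper": 0.016},
  {"tx": 0,"ty": 0,"tz": 0,"turn": 0,"gripper": 0.016},
], newtons=15)

```text
time_s: 13.6
tcp_pos: [0.3992, -0.2655, 0.011]
eef_rot: [-90.0, 0.0, 85.9]
contact_force: [0.6, 0.0, 1.5]
gripper_width: 0.0199
```

```bash
python3 plan.py
```

```text
t 13.6 tcp [ 0.3992 -0.2655  0.011 ] rot [-90.01   0.    85.88] F [0.6 0.  1.5] w 0.0199 q [-10.   15.7 -37.7   0.  -36.7   5.9]
```

The fingers stopped at 19.9 mm, which matches the 20 mm across the frosted sides. Lifting straight up.

Call:
apply_moves([
  {"tx": 0,"ty": -0.02,"tz": 0,"turn": 0,"gripper": 0.016},
  {"tx": 0,"ty": -0.055,"tz": 0,"turn": 0,"gripper": 0.016},
  {"tx": 0,"ty": -0.095,"tz": 0,"turn": 0,"gripper": 0.016},
  {"tx": 0,"ty": -0.13,"tz": 0,"turn": 0,"gripper": 0.016},
  {"tx": 0,"ty": -0.14,"tz": 0,"turn": 0,"gripper": 0.016},
])

```text
time_s: 14.1
tcp_pos: [0.401, -0.2661, 0.1547]
eef_rot: [-90.3, 0.1, 85.9]
contact_force: [0.3, -0.1, -0.3]
gripper_width: 0.0198
```

```bash
python3 plan.py .6245,.018,.151,81.15;python3 -c "
from h import *
p,d=snap('scene','sc12');crop(p,80,90,280,240,3.8,'pics/c18.png')"
```

```text
t 14.1 tcp [ 0.401  -0.2661  0.1547] rot [-9.034e+01  8.000e-02  8.590e+01] F [ 0.3 -0.1 -0.3] w 0.0198 q [-10.    4.5 -27.9   0.1 -57.2   5.9]
tx 0.2994 ty 0.0037 tz -0.2027 turn 0.0830
```

View pics/c18.png

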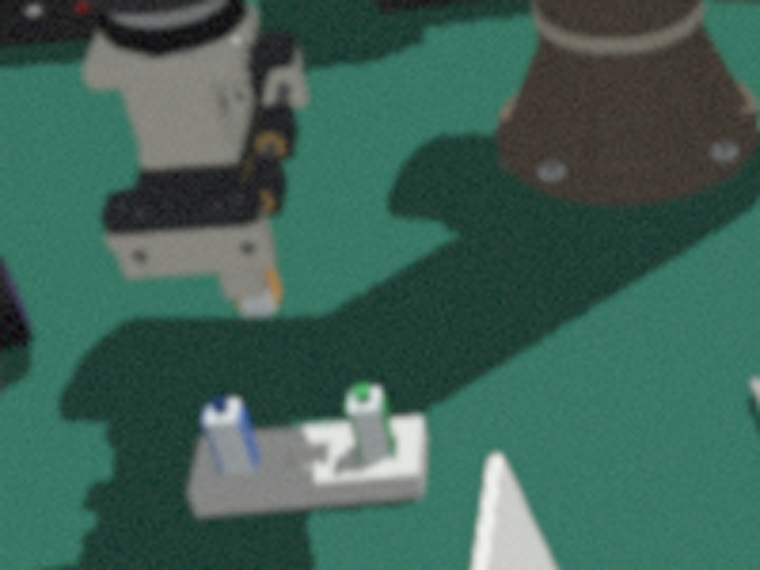

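The amber cell is lifted, held by its frosted sides at crop (258,300). The green and blue cells stayed in the rack. Moving over the bench.

Call:
apply_moves([
  {"tx": 0.02,"ty": 0,"tz": -0.014,"turn": 0.01,"gripper": 0.016},
  {"tx": 0.05,"ty": 0,"tz": -0.034,"turn": 0.02,"gripper": 0.016},
  {"tx": 0.083,"ty": 0,"tz": -0.057,"turn": 0.03,"gripper": 0.016},
  {"tx": 0.116,"ty": 0,"tz": -0.08,"turn": 0.04,"gripper": 0.016},
  {"tx": 0.149,"ty": 0,"tz": -0.103,"turn": 0.05,"gripper": 0.016},
])

```text
time_s: 14.65
tcp_pos: [0.5125, -0.1229, 0.1494]
eef_rot: [-89.9, 0.0, 83.0]
contact_force: [0.4, -0.8, -0.0]
gripper_width: 0.0202
```

Call:
apply_moves([
  {"tx": 0.033,"ty": 0,"tz": -0.022,"turn": 0.01,"gripper": 0.016},
  {"tx": 0.066,"ty": 0,"tz": -0.044,"turn": 0.02,"gripper": 0.016},
  {"tx": 0.099,"ty": 0,"tz": -0.066,"turn": 0.033,"gripper": 0.016},
  {"tx": 0.125,"ty": 0,"tz": -0.084,"turn": 0.033,"gripper": 0.016},
  {"tx": 0.138,"ty": 0,"tz": -0.092,"turn": 0.033,"gripper": 0.016},
])

```text
time_s: 15.15
tcp_pos: [0.6214, 0.0034, 0.1485]
eef_rot: [-89.9, 0.0, 81.2]
contact_force: [-0.3, -0.1, -0.9]
gripper_width: 0.0199
```

Call:
apply_moves([
  {"tx": 0,"ty": 0,"tz": 0,"turn": 0,"gripper": 0.016},
  {"tx": 0,"ty": 0,"tz": 0,"turn": 0,"gripper": 0.016},
  {"tx": 0,"ty": 0,"tz": 0,"turn": 0,"gripper": 0.016},
])

```text
time_s: 15.45
tcp_pos: [0.6197, 0.0006, 0.1504]
eef_rot: [-89.9, 0.0, 81.1]
contact_force: [-0.0, -0.8, -1.2]
gripper_width: 0.0198
```

```bash
python3 plan.py .6245,.018,.037,81.15
```

```text
t 15.45 tcp [6.197e-01 6.000e-04 1.504e-01] rot [-8.994e+01  2.000e-02  8.107e+01] F [-0.  -0.8 -1.2] w 0.0198 q [ 18.1  17.9 -11.2  -0.  -60.9 -27. ]
tx 0.0179 ty 0.1134 tz -0.0020 turn -0.0013
```

Call:
apply_moves([
  {"tx": 0.0179,"ty": 0.02,"tz": -0.002,"turn": 0,"gripper": 0.016},
  {"tx": 0.0179,"ty": 0.05,"tz": -0.002,"turn": 0,"gripper": 0.016},
  {"tx": 0.0179,"ty": 0.08,"tz": -0.002,"turn": 0,"gripper": 0.016},
  {"tx": 0.0179,"ty": 0.1,"tz": -0.002,"turn": 0,"gripper": 0.016},
  {"tx": 0.0179,"ty": 0.1134,"tz": -0.002,"turn": 0,"gripper": 0.016},
])

```text
time_s: 15.95
tcp_pos: [0.6241, 0.0177, 0.0361]
eef_rot: [-89.9, 0.0, 81.1]
contact_force: [-0.3, 0.0, 0.3]
gripper_width: 0.0201
```

Call:
apply_moves([
  {"tx": 0,"ty": 0,"tz": 0,"turn": 0,"gripper": 0.016},
  {"tx": 0,"ty": 0,"tz": 0,"turn": 0,"gripper": 0.016},
  {"tx": 0,"ty": 0,"tz": 0,"turn": 0,"gripper": 0.016},
  {"tx": 0,"ty": 0,"tz": 0,"turn": 0,"gripper": 0.016},
  {"tx": 0,"ty": 0,"tz": 0,"turn": 0,"gripper": 0.016},
])

```text
time_s: 16.45
tcp_pos: [0.6259, 0.019, 0.0384]
eef_rot: [-90.1, -0.0, 81.1]
contact_force: [0.6, -0.0, 0.1]
gripper_width: 0.02
```

```bash
python3 plan.py .6245,.018,.037,81.15;python3 - <<'E'
from h import *
p,d=snap('scene','sc13');crop(p,180,130,400,290,3.6,'pics/c19.png')
pt,dt=snap('top','top13');crop(pt,205,130,375,225,4.5,'pics/c20.png')
O=np.array([.6245,.018]);a=np.radians(-8.85);ex=np.array([np.cos(a),np.sin(a)]);ey=np.array([-np.sin(a),np.cos(a)])
v,u=np.mgrid[0:420,0:560];uv=np.c_[u.ravel(),v.ravel()]
for n,D,im in(('scene',d,p),('top',dt,pt)):
    P=depthpts(n,uv,D);h=cv2.cvtColor(im,cv2.COLOR_RGB2HSV).reshape(-1,3)
    b=np.c_[(P[:,:2]-O)@ex,(P[:,:2]-O)@ey,P[:,2]]
    m=(abs(b[:,0])<.06)&(b[:,1]>-.15)&(b[:,1]<-.1)&(b[:,2]>.02)&(b[:,2]<.15)&(h[:,1]<60)
    q=b[m];c=q.mean(0);w,V=np.linalg.eigh(np.cov((q-c).T));nn=V[:,0]*np.sign(V[1,0]);print(n,'plate pts',len(q),'min',q.min(0).round(4),'max',q.max(0).round(4),'normal',nn.round(3),'tilt',np.degrees(np.arcsin(nn[2])).round(1),'yaw',np.degrees(np.arctan2(nn[0],nn[1])).round(1))
    m=(abs(b[:,0])<.04)&(abs(b[:,1])<.03)&(b[:,2]>.025)&(b[:,2]<.11)&(h[:,0]>4)&(h[:,0]<25)&(h[:,1]>90)&(h[:,2]>110)
    q=b[m];print('amber',len(q), q.min(0).round(4) if len(q) else '',q.max(0).round(4) if len(q) else '',np.median(q,0).round(4))
E
```

```text
t 16.45 tcp [0.6259 0.019  0.0384] rot [-9.008e+01 -4.000e-02  8.113e+01] F [ 0.6 -0.   0.1] w 0.02 q [ 19.6  24.8 -17.4   0.  -47.7 -28.5]
tx -0.0013 ty 0.0014 tz 0.0012 turn -0.0004
scene plate pts 603 min [-0.0472 -0.1499  0.0202] max [ 0.0458 -0.1303  0.118 ] normal [0.032 0.983 0.18 ] tilt 10.3 yaw 1.9
amber 0   [nan nan nan]
top plate pts 325 min [-0.0462 -0.15    0.0208] max [ 0.0447 -0.1303  0.1166] normal [-0.008  0.98   0.199] tilt 11.5 yaw -0.4
amber 0   [nan nan nan]
  return _methods._mean(a, axis=axis, dtype=dtype,
  ret = um.true_divide(
```

View pics/c19.png

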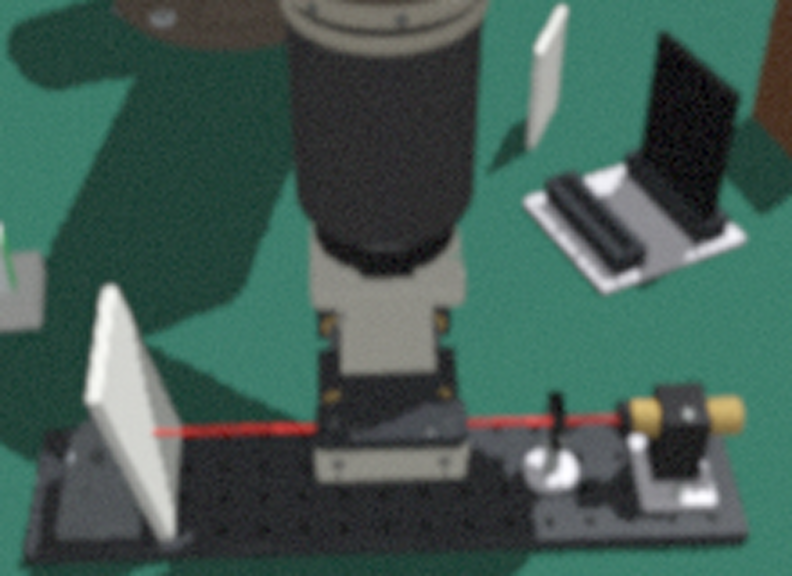

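View pics/c20.png

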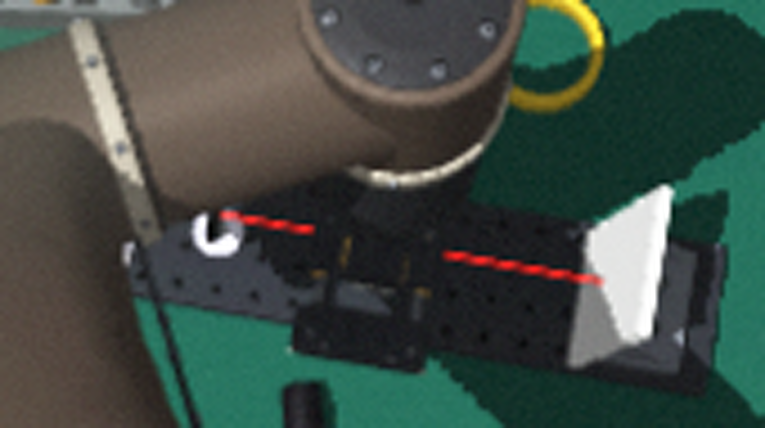

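Run:
```python
from h import *
D=np.load('pics/sc12_d.npy')
q=np.array([[u,v] for u in (146,148,150) for v in range(162,176)]);print([(u,v,*[int(1000*c) for c in p]) for (u,v),p in zip(q.tolist(),depthpts('scene',q,D))])
# current: anything of the cell seen below gripper, scene
D=np.load('pics/sc13_d.npy');O=np.array([.6245,.018]);a=np.radians(-8.85);ex=np.array([np.cos(a),np.sin(a)]);ey=np.array([-np.sin(a),np.cos(a)])
for u in range(272,312,4):
    q=np.array([[u,v] for v in range(252,276,2)]);P=depthpts('scene',q,D)
    print(u,[(v,int(1000*((p[:2]-O)@ex)),int(1000*((p[:2]-O)@ey)),int(1000*p[2])) for (_,v),p in zip(q.tolist(),P)])
```

```text
[(146, 162, 428, -259, 191), (146, 163, 427, -260, 188), (146, 164, 427, -261, 185), (146, 165, 427, -262, 182), (146, 166, 428, -262, 181), (146, 167, 428, -263, 178), (146, 168, 409, -268, 162), (146, 169, 411, -268, 160), (146, 170, 410, -269, 157), (146, 171, 411, -269, 155), (146, 172, 411, -270, 152), (146, 173, 209, -318, 0), (146, 174, 218, -316, 4), (146, 175, 220, -317, 1), (148, 162, 424, -256, 188), (148, 163, 427, -256, 187), (148, 164, 426, -257, 184), (148, 165, 424, -258, 180), (148, 166, 427, -258, 179), (148, 167, 426, -259, 176), (148, 168, 411, -263, 162), (148, 169, 409, -264, 158), (148, 170, 410, -264, 156), (148, 171, 410, -265, 153), (148, 172, 411, -265, 151), (148, 173, 212, -311, 1), (148, 174, 218, -311, 2), (148, 175, 219, -311, 0), (150, 162, 410, -255, 177), (150, 163, 1186, -91, 720), (150, 164, 411, -256, 173), (150, 165, 408, -257, 168), (150, 166, 412, -257, 168), (150, 167, 410, -258, 164), (150, 168, 413, -258, 163), (150, 169, 412, -259, 160), (150, 170, 410, -260, 155), (150, 171, 413, -260, 154), (150, 172, 207, -306, 0), (150, 173, 213, -306,
[... 1747 characters left out ...]
 96, 22, 159), (254, 96, 22, 154), (256, 94, 22, 146), (258, 89, 23, 134), (260, 89, 23, 128), (262, 2, 32, 14), (264, 6, 31, 13), (266, 14, 31, 15), (268, 18, 30, 13), (270, 23, 30, 12), (272, 27, 30, 11), (274, 35, 29, 13)]
304 [(252, 97, 29, 160), (254, 96, 30, 153), (256, 95, 30, 146), (258, 89, 31, 134), (260, 89, 31, 128), (262, 0, 41, 12), (264, 8, 40, 14), (266, 13, 40, 14), (268, 19, 39, 14), (270, 571, -21, 720), (272, 29, 39, 12), (274, 34, 38, 11)]
308 [(252, 96, 37, 160), (254, 96, 37, 153), (256, 95, 37, 147), (258, 88, 38, 132), (260, 88, 39, 126), (262, 2, 50, 13), (264, 8, 49, 14), (266, 13, 49, 13), (268, 19, 48, 13), (270, 23, 48, 12), (272, 30, 47, 14), (274, 36, 47, 14)]
```

Call:
apply_moves([
  {"tx": 0,"ty": 0,"tz": 0,"turn": 0,"gripper": 0.016},
  {"tx": 0,"ty": 0,"tz": 0,"turn": 0,"gripper": 0.016},
  {"tx": 0,"ty": 0,"tz": 0,"turn": 0,"gripper": 0.016},
  {"tx": 0,"ty": 0,"tz": 0,"turn": 0,"gripper": 0.016},
  {"tx": 0,"ty": 0,"tz": 0,"turn": 0,"gripper": 0.016},
])

```text
time_s: 17.05
tcp_pos: [0.6254, 0.0189, 0.0374]
eef_rot: [-90.0, 0.0, 81.1]
contact_force: [-0.1, -0.3, -1.0]
gripper_width: 0.0199
```

```bash
python3 plan.py .625,.018,.037,81.15;python3 - <<'E'
from h import *
p,d=snap('scene','sc14')
v,u=np.mgrid[0:420,0:560];uv=np.c_[u.ravel(),v.ravel()]
D0=np.load('pics/scene0.npy').astype(int)
df=np.abs(p.astype(int)-D0).max(2)>60
cv2.imwrite('pics/diff.png',(df*255).astype(np.uint8))
E
```

```text
t 17.05 tcp [0.6254 0.0189 0.0374] rot [-89.99   0.    81.12] F [-0.1 -0.3 -1. ] w 0.0199 q [ 19.6  24.8 -17.5  -0.  -47.7 -28.5]
tx -0.0009 ty 0.0004 tz 0.0002 turn -0.0005
```

View pics/sc14.png

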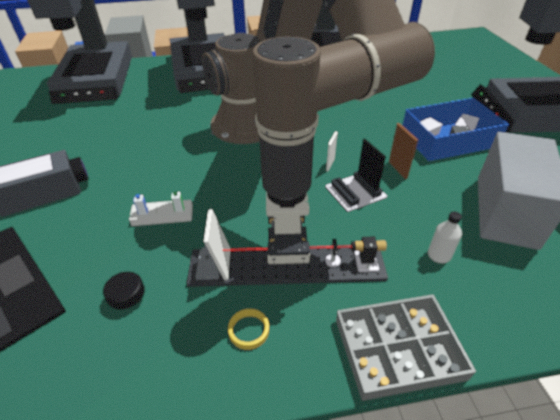

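View pics/diff.png

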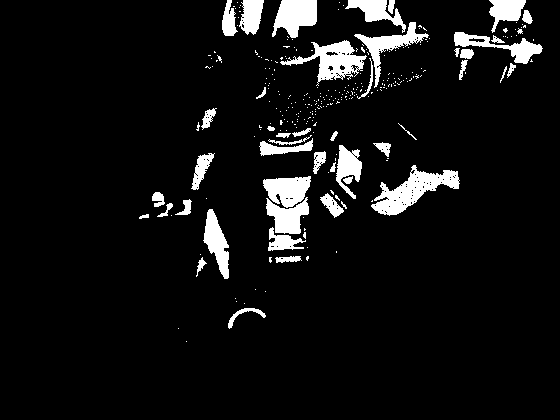

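The scene view shows the plate leaning at (215,245) with the light on it, and the gripper holding the cell in the light at (288,245). The cells, black plate, lens, bottle and tape are where they started. The tape's change in the difference image looks like shadow. Handing in.

```bash
python3 -c "
from plant import r
print(r.close_job())"
```

```text
the job is handed in; nothing more can be done
None
```

I set the white plate leaning on the bracket and held the amber cell in the light. I handed the job in at about 17 s; no verdict was given.

**White plate:** I lifted it out of the stand, stood it in front of the bracket, let go and tipped it back with one finger. The last look from both cameras shows it leaning about 10–11.5°, centred within about 1 mm and square within 2°. The red light lands on it.

**Amber cell:** I picked it by its frosted sides; the fingers stopped at 19.9 mm on the 20 mm width. By the last reading its centre is less than 1 mm sideways from the light axis and at about 62.5 mm high. It is square to within 0.1° and about 20 mm clear of the breadboard. At the end the gripper hid the cell from both cameras. Those figures come from the arm's reading plus a depth check made when I lifted the cell.

**Disagreement:** the fingertips are about 21 mm behind the reported TCP, not 17 mm ahead as described. Depth images showed this, and the fingers did not touch the table with the TCP at 15 mm. I found it before gripping the cell and corrected the height for that. The plate had already been gripped near its top edge, with only about 3 mm of overlap, but it held.

**Other things:** in the last pictures the other cells, black plate, lens, bottle and tape had not moved. The arm hid the screwdriver in the final picture. It was in place when last seen and the arm never went near it.

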